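# Show the brew piston to the inspection camera

## Robot

A 6-joint arm with a two-finger parallel gripper is mounted at the origin on the work surface. World frame = base frame: x ahead of the robot, y to its left, z up, the work surface at z = 0. Lengths are in m, angles in rad, forces in N, time in s.
With the tool pointing down it reaches from about 0.3 to 0.75 m from the base axis. Payload 8.5 kg.
Tool frame: the origin (TCP) lies at the very end of the fingers, on their centre line; the grasp point (between the pads) lies 19 mm behind it; x points along the fingers, y is the direction in which the jaws open and shut, and the axes are right-handed (so a half turn about x gives the same grasp; the last joint's range is limited). The gripper opens to 85 mm and grips with 20 to 120 N. Pads are 22 mm wide; open, the fingers measure 114 mm over their backs; the gripper's body (76 mm by 85 mm) begins 54 mm behind the grasp point. The pads swing forward as they close: fully open they stand 13 mm farther back than shut.
Start: joints at [-1.408, 0.381, 1.297, -0, 1.464, -0.215], TCP at [0.203, -0.511, 0.2] pointing down, gripper open.
Joint ranges: [-3.11, 3.11], [-0.89, 2.33], [0.22, 2.48], [-1.42, 4.56], [0.17, 2.85], [-2.88, 2.88]. Speed limits (rad/s): [2.39, 2.39, 3.14, 3.14, 3.14, 3.14].

## Interface

Orientations are given as a unit quaternion [w, x, y, z].
In Python, from plant import ctrl gives the robot as it stands. The module is installed in compiled form; this text tells all that it offers. Calls block until the motion is done:
- ctrl.goto(position, orientation): joint-space move of the TCP to a pose.
- ctrl.line_to(position, vel=0.15, rotation=None): straight line of the TCP; rotation=None keeps the orientation; vel is the mean speed in m/s.
- ctrl.goto_joints(angles): joint-space move.
- ctrl.open_gripper() and ctrl.grasp(): open the fingers fully, or close them until they stop; the grip force is fixed at half the most.
- ctrl.sleep(seconds).
- ctrl.ik(position, orientation): joint angles nearest the present ones, or None.
- ctrl.get_obs(): the state.
- ctrl.read_camera(name): name is "side" or "top" or "wrist"; returns a dict with "color" (400x640x3 uint8, red, green, blue), "intrinsics" (3x3 intrinsics, pixels), "position" and "orientation" of the camera in the world; the wrist camera has in their place "tool_from_camera" (4x4, takes a point from camera to tool coordinates, whose origin is the TCP and whose axes are the tool frame's). Camera axes: x right, y down, z forward; pixel columns grow to the right and rows downward; lengths in m; the calibration is good to about 2 mm. A picture is of the moment at which its call begins: read the wrist's pose just before it. There is no depth.
A pose or a line that the arm cannot do raises ctrl.IKError and nothing moves.
- ctrl.job_done(): hands the job in, once; it reports no verdict.
The state is a dict: "time_s": time; "joint_pos": joint angles; "qvel": joint speeds; "joint_torque": joint torques, N m; "eef_pos": TCP position; "eef_rot": TCP orientation; "force": force on the tool from outside, world axes, zero at the start; "ft_torque": the same for the moment, N m; "opening": finger opening in m.
Only numpy, scipy, OpenCV 4.12 (cv2) and the standard library are available. Lean on these libraries where they do the work, as an engineer would, in place of code of your own. Each camera call takes 0.05 s, during which the arm holds its last target.

## Task

Clear the view of the inspection camera on the parts cabinet: put the small carton into the cabinet's open drawer and push the drawer fully shut. Then lift the piston out of the opened brew unit and hold it still in the air in front of the camera, its flange towards the lens, centred in the camera's view and pointing straight along its (tilted) line of sight, the flange face 120 mm from the front of the lens. Finish while holding it there, and leave the other things on the bench where they are.

Things in the scene. Friction and masses are not known exactly. Their poses are not given: they have to be found in the camera images.
- pack_center (a point): Centre of the small plain cardboard carton, 80 (x) x 50 (y) x 36 (z) mm, about 90 g, lying on the bench to the robot's left; a larger carton (120 x 90 x 60 mm) stands farther off and is not wanted.
- cabinet_drawer0 (a joint): Opening of the cabinet's only drawer in m: 0 = fully shut, at the start 0.13 to 0.165. It slides freely (a few newtons), and stays where it is left.
- cabinet_drawer0_handle (a point): Middle of the drawer's bar handle: round steel bar 11 mm thick, 100 mm long along this point's y, 35 mm in front of the drawer's front, about 62 mm above the bench. x points into the cabinet (the way the drawer shuts), z up. The drawer's front is 15 mm thick and reaches 26 mm higher than this point. The drawer's open, uncovered inside runs from 56 mm to 50 mm + the opening behind this point.
- drawer_floor (a point): Middle of the drawer's inner floor (moves with the drawer), on its upper face, about 22 mm above the bench; inside the drawer is 215 mm (x) by 158 mm (y) and 56 mm deep; x points into the cabinet, z up.
- piston_center (a point): Middle of the white plastic piston, on its axis: grip here (near its centre of mass). About 120 g, 110 mm long along x: square middle block 44 mm long (20 x 20 mm), round stubs 16 mm thick, at the +x end a flange 40 mm across, 10 mm thick, its face 55 mm from here. It lies level and loose in two saddles of the brew unit, axis 50 mm above the bench, a flat side up; it lifts straight up.
- piston: The piston itself, same point and axes as piston_center.
- piston_face (a point): Centre of the piston's flange face, x pointing out of the face.
- brew_unit: Opened brew unit, fixed, at the robot's right: black tray 160 (x) x 140 (y) mm, rim 20 mm high, origin under its middle. Two saddles 8 mm thick at x = -34 and +34 mm, 40 mm wide, 56 mm high at their horns, leave 60 mm between them for the fingers beside the piston's block. A small motor 53 mm high stands at x = -58, y = -48 mm.
- lens (a point): Centre of the front glass of the inspection camera, on a post on the cabinet, looking over the drawer towards the robot and 9 to 29 degrees downwards; 225 to 295 mm above the bench. Height and tilt differ between starts but stay during the job. Line of sight: along this point's -x; y is level. Lens barrel 45 mm across, camera box behind it 52 mm square.
- focus (a point): The point in the air on the line of sight 120 mm in front of the lens where the flange's face belongs; same axes as lens.
- cabinet: Grey parts cabinet fixed on the bench, 260 (x) x 200 (y) x 100 (z) mm, origin under its middle, x pointing away from its front; carries the drawer and the camera. With the drawer shut its front is flush with the cabinet's.
- pack: The small carton itself, same axes as pack_center, origin in the middle of its underside.
- jar: Bystander, to be left alone: small white-capped jar, 36 mm across, 55 mm tall.
- screwdriver: Bystander, to be left alone: screwdriver, 180 mm long, lying.
- mug: Bystander, to be left alone: white mug, 90 mm tall.
- gasket: Bystander, to be left alone: flat black rubber ring, 56 mm across.
- dish: Bystander, to be left alone: small steel bowl, 90 mm across.
- big_carton: Bystander, to be left alone: large carton, 120 x 90 x 60 mm.
- brush: Bystander, to be left alone: flat brush, 180 mm long, lying.

How it is judged:
By the outcome, as a careful person would: the job done as asked, in the order asked, and still so for the second after the job is handed in, while the arm keeps its last pose, push and grip.
It also fails if it takes over 64 s, if anything falls off the work surface, if the arm or the gripper's body presses on something with over 40 N, if the wrist force passes 120 N, or if a joint passes its speed limit or range.

## Working session

There is one attempt and no reset: what is moved stays moved. The work goes in short steps, each a Python script; the robot and the scene stay as the last script left them, time stands still between calls to the robot, and variables do not carry over. Pictures are saved under pics/ and viewed, and the job is handed in when it is done.

```bash
mkdir -p pics; ls
cat > h.py <<'E'
import numpy as np, cv2
from scipy.spatial.transform import Rotation as R
from plant import ctrl
def rot(q): return R.from_quat([q[1],q[2],q[3],q[0]]).as_matrix()
def quat(M):
    q=R.from_matrix(M).as_quat(); return [q[3],q[0],q[1],q[2]]
def cam(name,save=None):
    o=ctrl.get_obs(); c=ctrl.read_camera(name)
    if name=="wrist":
        T=np.eye(4);T[:3,:3]=rot(o["eef_rot"]);T[:3,3]=o["eef_pos"]
        W=T@np.array(c["tool_from_camera"]); Rm=W[:3,:3];p=W[:3,3]
    else: Rm=rot(c["orientation"]);p=np.array(c["position"])
    K=np.array(c["intrinsics"]);im=c["color"][:,:,::-1].copy()
    if save: 
        cv2.imwrite(f"pics/{save}.png",im); np.savez(f"pics/{save}.npz",K=K,R=Rm,p=p,im=im)
    return dict(K=K,R=Rm,p=p,im=im)
def load(s):
    d=np.load(f"pics/{s}.npz");return {k:d[k] for k in d}
def ray(c,u,v):
    d=c["R"]@np.linalg.inv(c["K"])@np.array([u,v,1.]);return c["p"],d/np.linalg.norm(d)
def onz(c,u,v,z):
    p,d=ray(c,u,v);return p+d*(z-p[2])/d[2]
def proj(c,P):
    q=c["K"]@(c["R"].T@(np.array(P)-c["p"]));return q[:2]/q[2]
def tri(c1,a,c2,b):
    p1,d1=ray(c1,*a);p2,d2=ray(c2,*b)
    s=np.linalg.lstsq(np.stack([d1,-d2],1),p2-p1,rcond=None)[0]
    A=p1+s[0]*d1;B=p2+s[1]*d2;return (A+B)/2,np.linalg.norm(A-B)
E
python3 - <<'E'
from h import *
for n in ["side","top","wrist"]:
    c=cam(n,n+"0"); print(n,c["K"][0,0],c["p"].round(3),c["R"].round(3).tolist())
o=ctrl.get_obs();print({k:np.round(v,3) for k,v in o.items()}, rot(o["eef_rot"]).round(3))
E
```

```text
pics
side 382.9984590767153 [0.193 0.723 1.014] [[-0.883, -0.36, 0.3], [-0.468, 0.651, -0.598], [0.019, -0.669, -0.743]]
top 369.45142856408825 [0.354 0.081 1.159] [[0.004, -0.986, 0.165], [-1.0, -0.006, -0.012], [0.012, -0.165, -0.986]]
wrist 289.74476918456276 [ 0.27  -0.485  0.373] [[0.369, -0.892, -0.263], [-0.929, -0.354, -0.103], [-0.001, 0.282, -0.959]]
{'time_s': np.float64(0.15), 'joint_pos': array([-1.408,  0.381,  1.298,  0.   ,  1.464, -0.215]), 'qvel': array([-0.001, -0.001, -0.004, -0.001, -0.002,  0.001]), 'joint_torque': array([ 1.0000e-03, -4.4863e+01, -2.3135e+01, -0.0000e+00,  4.0000e-03,
       -0.0000e+00]), 'eef_pos': array([ 0.203, -0.511,  0.199]), 'eef_rot': array([ 0.132,  0.695,  0.133, -0.695]), 'force': array([ 0.444, -0.199,  0.39 ]), 'ft_torque': array([0.012, 0.041, 0.03 ]), 'opening': np.float64(0.085)} [[-0.     0.369 -0.929]
 [ 0.001 -0.929 -0.369]
 [-1.    -0.001 -0.   ]]
```

View pics/side0.png

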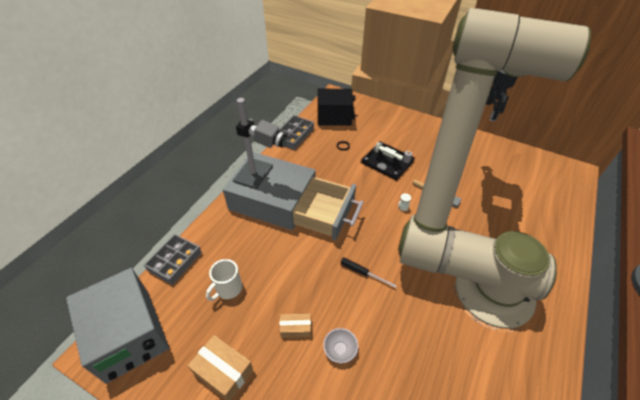

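View pics/top0.png

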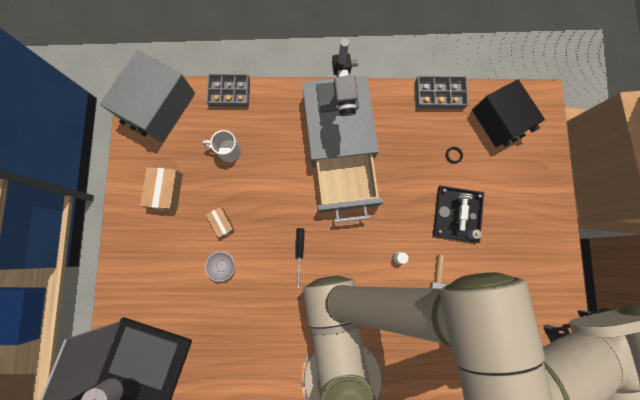

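View pics/wrist0.png

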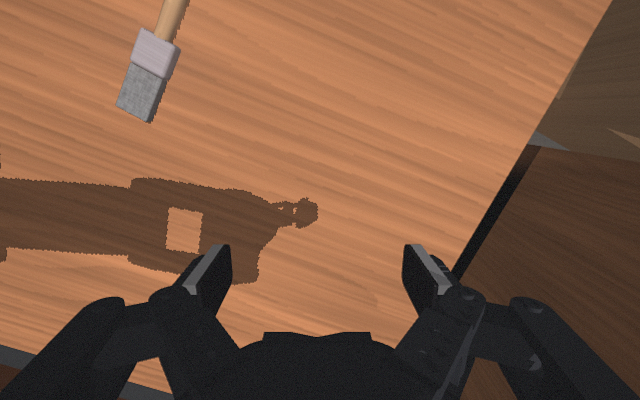

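The side view shows the carton at about (295,326), the drawer at (330,205), the lens at (280,138) and the piston at (390,155). The top view shows the carton at (220,222), the handle at (352,217), the piston at (464,212) and the lens at about (347,108). I'll zoom in on these.

Run:
```python
from h import *
def crop(n,x0,y0,x1,y1,s,out):
    im=cv2.imread(f"pics/{n}.png")[y0:y1,x0:x1]
    im=cv2.resize(im,None,fx=s,fy=s,interpolation=cv2.INTER_CUBIC)
    for x in range((x0+9)//10*10,x1,10): cv2.putText(im,str(x),((x-x0)*s,8),0,.3,(0,0,255),1); cv2.line(im,((x-x0)*s,10),((x-x0)*s,14),(0,0,255),1)
    for y in range((y0+9)//10*10,y1,10): cv2.putText(im,str(y),(0,(y-y0)*s+3),0,.3,(0,0,255),1)
    return im
cv2.imwrite("pics/c_top1.png",crop("top0",295,30,395,230,3,0))
cv2.imwrite("pics/c_side1.png",crop("side0",220,90,370,245,5,0)[:, :780][:600*2])
a=crop("top0",195,195,255,285,5,0);b=crop("top0",430,180,490,270,5,0)
cv2.imwrite("pics/c_top2.png",np.hstack([a,b]))
im=cv2.imread("pics/c_side1.png");cv2.imwrite("pics/c_side1.png",cv2.resize(im,None,fx=.77,fy=.77))
```

```text
(no output)
```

View pics/c_top1.png

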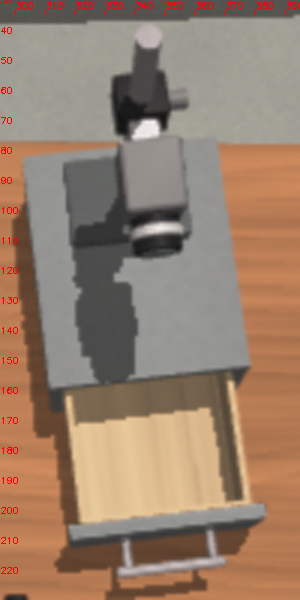

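View pics/c_side1.png

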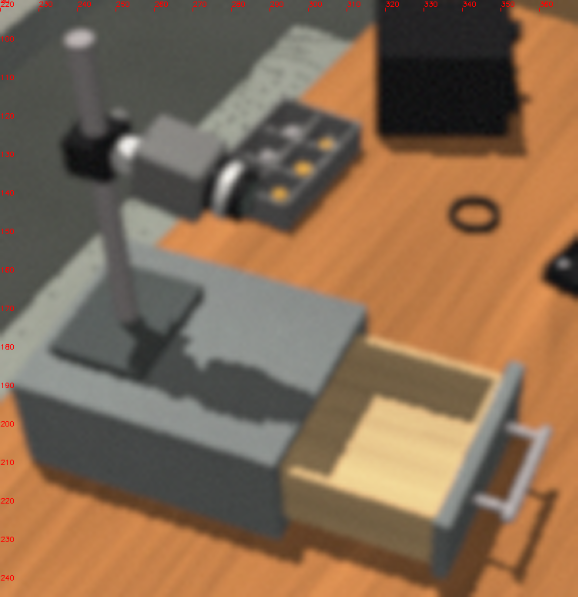

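View pics/c_top2.png

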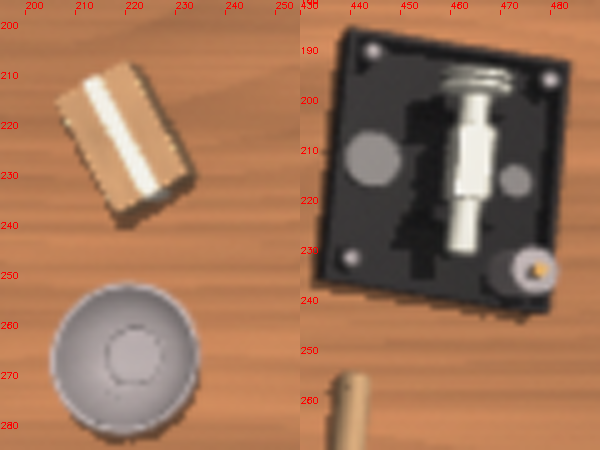

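Run:
```python
from h import *
t=load("top0");s=load("side0")
def P(n,u,v,z): print(n,onz(t,u,v,z).round(4))
cs=[(312.3,159.3),(377.7,152.3),(303,82.3),(367.3,76.3)]
C=[onz(t,*c,.1) for c in cs]; print(np.round(C,4), np.linalg.norm(C[0]-C[1]),np.linalg.norm(C[0]-C[2]))
print("yaw",np.degrees(np.arctan2(*( (C[0]-C[2])[[1,0]]*-1))),np.degrees(np.arctan2(*((C[1]-C[3])[[1,0]]*-1))))
H=[onz(t,335,220.5,.0675),onz(t,370,217,.0675)];print("handle",np.round(H,4),np.mean(H,0),np.linalg.norm(H[0]-H[1]))
for a,z in [((462,205),.06),((469,205),.06),((460.6,219.4),.06),((468,219.8),.06),((465.1,212.3),.06),((465.6,196),.05),((462.4,230),.05)]: P("pist",*a,z)
for a in [(206,215.4),(221,207),(234,230.6),(219.4,240)]: P("carton",*a,.036)
# lens ring: top approx, side approx
print("lens",tri(t,(347.5,110),s,(282,140)))
for z in (.2,.25,.3): print(z,onz(t,347.5,110,z).round(3))
```

```text
[[ 0.636   0.0906  0.1   ]
 [ 0.6587 -0.1034  0.1   ]
 [ 0.8785  0.1207  0.1   ]
 [ 0.9001 -0.0767  0.1   ]] 0.19528685886583783 0.24436740200711968
yaw 7.080906554919062 6.302394977639647
handle [[ 0.4584  0.0224  0.0675]
 [ 0.4693 -0.0817  0.0675]] [ 0.46382441 -0.02964996  0.0675    ] 0.10461918051155014
pist [ 0.5078 -0.3615  0.06  ]
pist [ 0.5079 -0.3827  0.06  ]
pist [ 0.4642 -0.3546  0.06  ]
pist [ 0.4631 -0.3768  0.06  ]
pist [ 0.4857 -0.3695  0.06  ]
pist [ 0.537  -0.3782  0.05  ]
pist [ 0.4332 -0.3621  0.05  ]
carton [0.475  0.4132 0.036 ]
carton [0.501  0.3689 0.036 ]
carton [0.4293 0.3263 0.036 ]
carton [0.4009 0.369  0.036 ]
lens (array([0.71274748, 0.00178131, 0.28572568]), np.float64(0.001965642680695699))
0.2 [ 0.749 -0.006  0.2  ]
0.25 [ 0.728 -0.001  0.25 ]
0.3 [0.708 0.003 0.3  ]
```

```bash
cat >> h.py <<'E'
def tool(yaw,pitch=0.):
    """fingers down, jaws along horizontal normal of heading yaw, wrist camera ahead; pitch>0 swings fingertips forward"""
    f=np.array([np.cos(yaw),np.sin(yaw),0]);z=np.array([0,0,1.])
    x=-z*np.cos(pitch)+f*np.sin(pitch)
    y=np.array([np.sin(yaw),-np.cos(yaw),0]); return np.stack([x,y,np.cross(x,y)],1)
E
python3 - <<'E'
from h import *
y=np.radians(30.7)
T=tool(y);print(T.round(2))
print(ctrl.ik([.453,.370,.16],quat(T)))
d=np.radians(6.7); print(ctrl.ik([.575,-.017,.16],quat(tool(d))),ctrl.ik([.5,-.017,.3],quat(tool(d,1.2))))
ctrl.goto([.43,.356,.17],quat(T))
o=ctrl.get_obs();print(o["time_s"],o["eef_pos"].round(4))
c=cam("wrist","w1")
E
```

```text
[[ 0.    0.51 -0.86]
 [ 0.   -0.86 -0.51]
 [-1.    0.   -0.  ]]
[ 4.82622375e-01  4.71630719e-01  1.26520872e+00 -4.44089210e-16
  1.40475322e+00  1.51760262e+00]
[-2.35262861e-01  4.55171818e-01  1.29371525e+00 -4.44089210e-16
  1.39270558e+00  1.21859641e+00] [-0.72296939 -0.09432001  2.17100587  1.54849784  0.76723958 -0.35313362]
3.2917 [0.4304 0.3555 0.17  ]
```

View pics/w1.png

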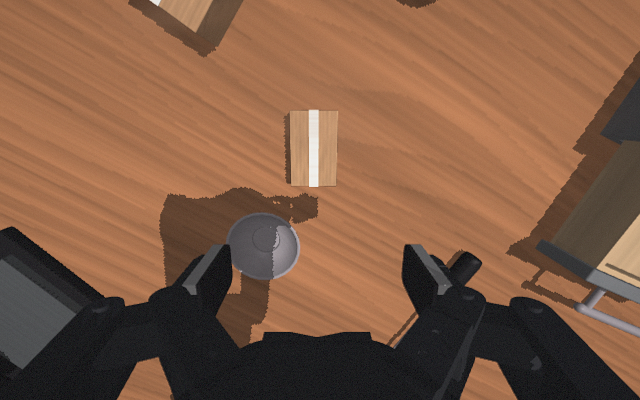

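The wrist view shows the carton square-on, with corners at about (291,111), (338,111), (336,187) and (291,187). The bowl is at (264,246), closer to the robot, and the screwdriver is at (460,270).

Run:
```python
from h import *
c=load("w1");hsv=cv2.cvtColor(c["im"],cv2.COLOR_BGR2HSV)
im=cv2.resize(c["im"][95:200,270:360],None,fx=6,fy=5.7,interpolation=cv2.INTER_CUBIC);cv2.imwrite("pics/w1c.png",im[:600])
for a in [(291,111),(338,111),(336.5,187),(290.5,187)]: print(onz(c,*a,.036).round(4))
ps=[onz(c,*a,.036) for a in [(291,111),(338,111),(336.5,187),(290.5,187)]]
print(np.mean(ps,0), [np.linalg.norm(ps[i]-ps[(i+1)%4]) for i in range(4)])
# dish nearest points
m=[onz(c,u,v,.04) for u,v in [(264,213),(299,246),(229,246)]];print(np.round(m,3))
```

```text
[0.4789 0.4136 0.036 ]
[0.5033 0.3724 0.036 ]
[0.4344 0.3316 0.036 ]
[0.4087 0.375  0.036 ]
[0.45634069 0.37311661 0.036     ] [np.float64(0.04788646734362301), np.float64(0.08004730847891106), np.float64(0.050453691895276036), np.float64(0.08008326977561543)]
[[0.369 0.386 0.04 ]
 [0.354 0.333 0.04 ]
 [0.312 0.402 0.04 ]]
```

View pics/w1c.png

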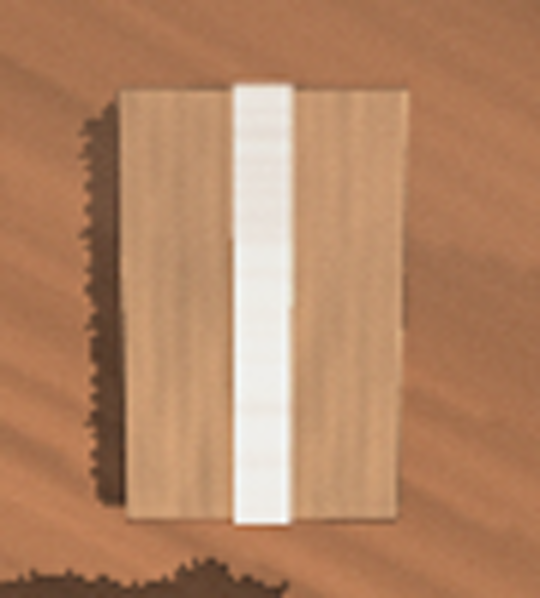

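Run:
```python
from h import *
T=tool(np.radians(30.7))
ctrl.goto([.4563,.3731,.10],quat(T))
ctrl.line_to([.4563,.3731,.007],vel=.12)
o=ctrl.get_obs();print(o["time_s"],o["eef_pos"].round(4),o["force"].round(2))
ctrl.grasp(); o=ctrl.get_obs();print(o["time_s"],o["opening"],o["force"].round(2))
ctrl.line_to([.4563,.3731,.17],vel=.25)
o=ctrl.get_obs();print(o["time_s"],o["eef_pos"].round(4),o["opening"],o["force"].round(2))
cam("wrist","w2")
```

```text
4.675 [0.4568 0.3734 0.0081] [ 0.68 -0.09  0.2 ]
5.4417 -0.0001220457963563025 [ 0.92 -0.46  0.43]
6.2417 [0.4557 0.3727 0.1685] 0.00042201269971802445 [ 0.12 -0.42 -0.05]
```

View pics/w2.png

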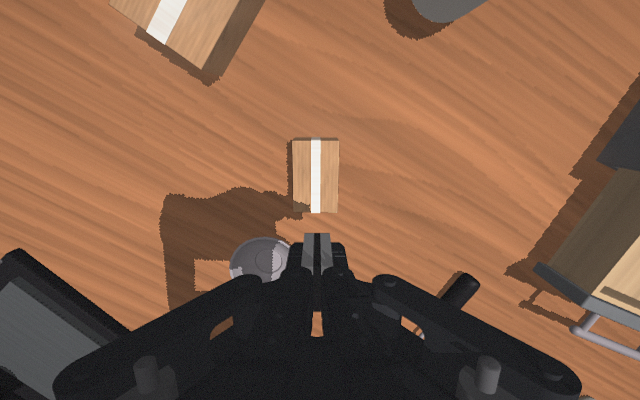

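The carton was not gripped: the fingers are fully shut and it still lies at about (316,175). I'll check whether it moved or the aim was off.

Run:
```python
from h import *
c=load("w2")
ps=[onz(c,*a,.036) for a in [(293,140),(339.5,140),(338.5,213),(293,213)]]
print(np.round(ps,4),np.mean(ps,0),[np.linalg.norm(ps[i]-ps[(i+1)%4]).round(4) for i in range(4)])
o=ctrl.get_obs();p=np.array(o["eef_pos"]);print("tip px",proj(c,p),"below",proj(c,[p[0],p[1],.036]), c["p"])
print(np.array(ctrl.read_camera("wrist")["tool_from_camera"]).round(4).tolist())
cam("top","top1");cam("side","side1")
im=cv2.resize(c["im"][120:330,230:400],None,fx=3.5,fy=2.8,interpolation=cv2.INTER_CUBIC);cv2.imwrite("pics/w2c.png",im)
t=load("top1");cv2.imwrite("pics/t1c.png",cv2.resize(t["im"][150:330,150:350],None,fx=3,fy=3))
```

```text
[[0.4796 0.4146 0.036 ]
 [0.5043 0.3729 0.036 ]
 [0.4352 0.3311 0.036 ]
 [0.4092 0.375  0.036 ]] [0.45707145 0.37339231 0.036     ] [np.float64(0.0484), np.float64(0.0808), np.float64(0.051), np.float64(0.0808)]
tip px [315.29453412 226.77670797] below [315.83432058 179.32954924] [0.51862026 0.40912556 0.34177355]
[[-0.0002, -0.2822, 0.9593, -0.1734], [1.0, -0.0, 0.0002, 0.0008], [-0.0, 0.9593, 0.2822, -0.0723], [0.0, 0.0, 0.0, 1.0]]
```

View pics/w2c.png

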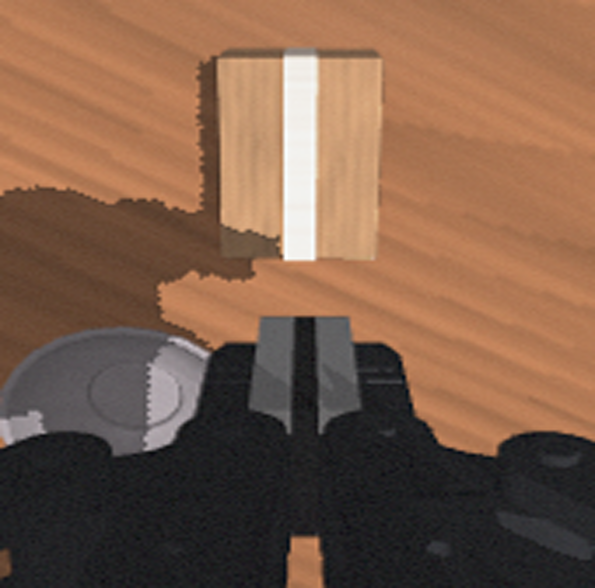

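View pics/t1c.png

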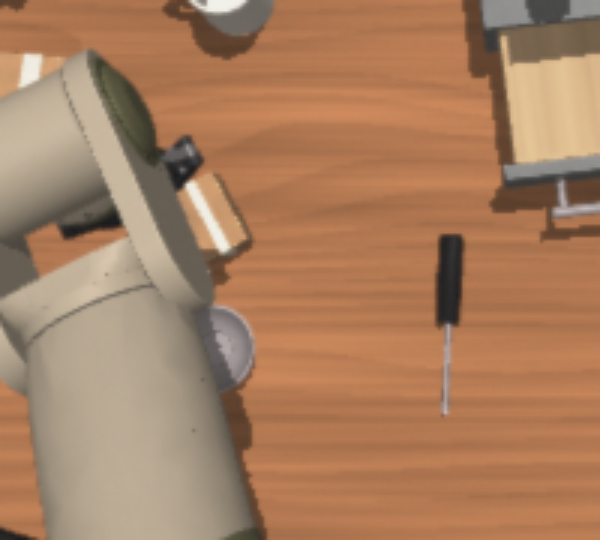

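Localisation agrees with the earlier value: (.457,.373) against (.456,.373). The carton is unmoved and the tool was centred over it, so I'll retry and look at each stage.

Run:
```python
from h import *
ctrl.open_gripper(); o=ctrl.get_obs();print(o["time_s"],o["opening"])
ctrl.line_to([.4567,.3732,.006],vel=.2)
o=ctrl.get_obs();print(o["time_s"],o["eef_pos"].round(4),o["opening"],o["force"].round(2))
cam("wrist","w3a");cam("side","s3a")
im=load("s3a")["im"];cv2.imwrite("pics/s3ac.png",cv2.resize(im[240:400,200:400],None,fx=3.5,fy=3.5))
```

```text
7.225 0.08518013825193947
8.1917 [0.4573 0.3735 0.0071] 0.0854741172678955 [-0.05 -0.13  0.52]
```

View pics/w3a.png

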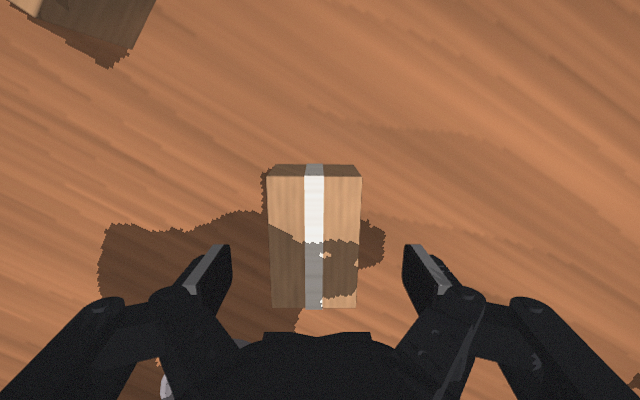

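View pics/s3ac.png

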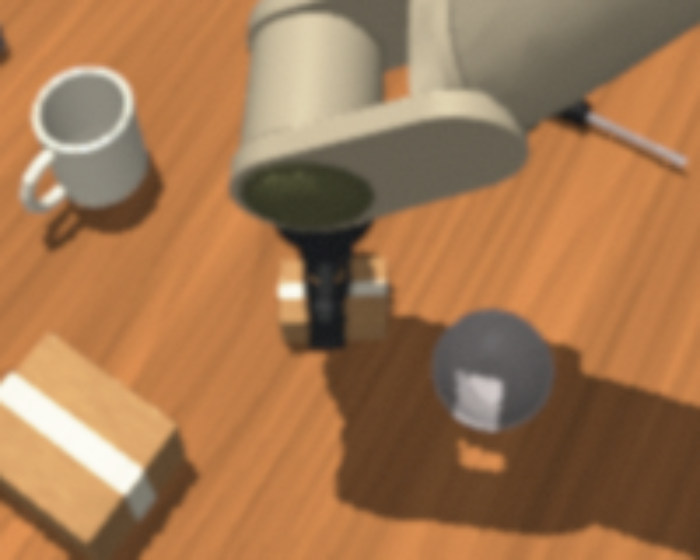

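The fingers straddle the carton: in the wrist view its corners are (267,177), (362,177) and (357,307), and the finger pads are at u≈215 and 425. I'll close now and look before lifting.

Run:
```python
from h import *
ctrl.grasp(); o=ctrl.get_obs();print(o["time_s"],o["opening"],o["force"].round(2),o["eef_pos"].round(4))
ctrl.sleep(.1); o=ctrl.get_obs();print(o["time_s"],o["opening"])
cam("wrist","w3b")
```

```text
9.0583 0.00044099713256536547 [-0.7  -0.25  0.48] [0.4567 0.3732 0.006 ]
9.1583 -0.0002701530240144746
```

View pics/w3b.png

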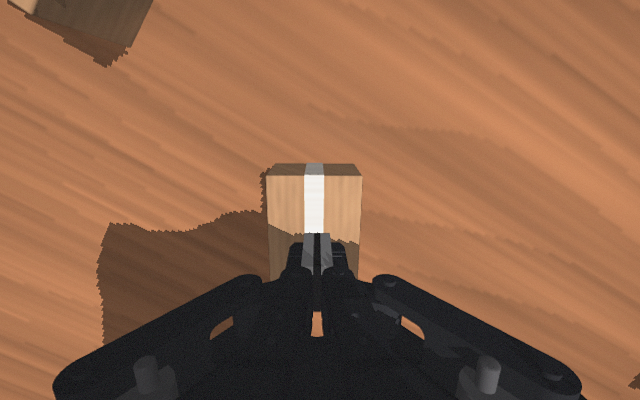

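The fingers shut above the carton: its top is unmoved and the fingertips sit over the tape at (317,235). I'll check where the fingertips really end along the tool axis.

Run:
```python
from h import *
o=ctrl.get_obs()
c=ctrl.read_camera("wrist");T=np.array(c["tool_from_camera"]);K=np.array(c["intrinsics"])
for v in (233,):
    d=T[:3,:3]@np.linalg.inv(K)@np.array([317,v,1.]);p=T[:3,3]
    for z in (-.011,0,.011):
        s=(z-p[2])/d[2];print(v,z,(p+s*d).round(4))
# pad width in px: tip inner pads u 304..331
w=load("w3b");im=w["im"][220:345,260:375];cv2.imwrite("pics/w3bc.png",cv2.resize(im,None,fx=5,fy=4.7,interpolation=cv2.INTER_CUBIC))
s=cam("side","s3b");cv2.imwrite("pics/s3bc.png",cv2.resize(s["im"][280:360,250:350],None,fx=7,fy=7,interpolation=cv2.INTER_CUBIC))
```

```text
233 -0.011 [-0.0347  0.001  -0.011 ]
233 0 [-0.0097  0.0011  0.    ]
233 0.011 [0.0152 0.0011 0.011 ]
```

View pics/w3bc.png

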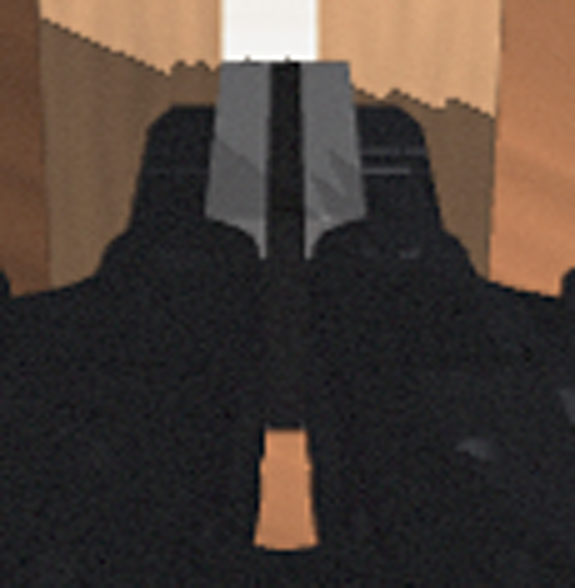

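View pics/s3bc.png

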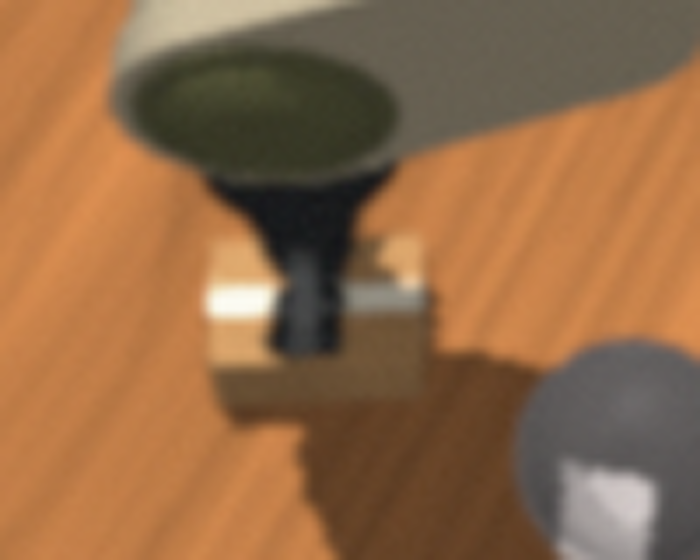

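The visible tip edge back-projects to about 35 mm behind the reported TCP. That fits fingers closing just above the 36 mm carton, so the real tip doesn't match the stated TCP. I'll measure it with a gentle touch on the carton's top.

Run:
```python
from h import *
o=ctrl.get_obs();f0=o["force"][2];print(o["time_s"],f0)
z=.006
while z>-.012:
    z-=.002
    ctrl.line_to([.4567,.3732,z],vel=.03)
    o=ctrl.get_obs();print(round(o["time_s"],2),round(z,4),o["eef_pos"].round(4),o["force"].round(2))
    if o["force"][2]-f0>2.5: break
```

```text
9.3083 0.18661449569387115
9.56 0.004 [0.457  0.3734 0.0046] [-1.94 -0.48  5.39]
```

Contact came at a reported z of about .0045, so the real fingertips end about 31.5 mm behind the reported TCP. That also fits the camera estimate, and the image scale rules out a world-height error. I'll build the correction into my helper.

```bash
cat >> h.py <<'E'
OFF=.0315
def rep(tip,M): return list(np.array(tip)+OFF*M[:,0])   # reported-TCP target for a real fingertip position
def go(tip,M): ctrl.goto(rep(tip,M),quat(M))
def line(tip,M,vel=.15,turn=False): ctrl.line_to(rep(tip,M),vel=vel,rotation=quat(M) if turn else None)
def st(m=""):
    o=ctrl.get_obs();M=rot(o["eef_rot"]);t=np.array(o["eef_pos"])-OFF*M[:,0]
    print(m,"t",round(o["time_s"],2),"tip",t.round(4),"op",round(float(o["opening"]),4),"F",o["force"].round(1));return o
E
python3 - <<'E'
from h import *
M=tool(np.radians(30.7)); print(ctrl.ik(rep([.4567,.3732,.006],M),quat(M)))
line([.4567,.3732,.07],M,.2); ctrl.open_gripper(); st()
line([.4567,.3732,.0065],M,.12); st("down")
ctrl.grasp(); st("grasp")
cam("wrist","w4")
E
```

```text
[ 4.84555935e-01  6.92415724e-01  1.46518755e+00 -4.44089210e-16
  9.83989381e-01  1.51953618e+00]
 t 10.67 tip [0.4567 0.3732 0.07  ] op 0.0855 F [-0.4 -0.  -1. ]
down t 11.34 tip [0.4571 0.3734 0.007 ] op 0.0853 F [ 0.4  0.3 -0.4]
grasp t 11.77 tip [0.4571 0.3735 0.0074] op 0.049 F [-0.3 -0.6  5.9]
```

View pics/w4.png

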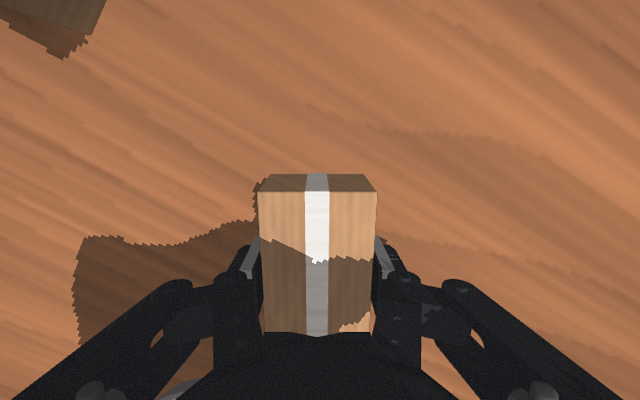

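The carton is gripped at 49 mm. I'll lift it and carry it to just in front of the drawer for a refining look.

Run:
```python
from h import *
M=tool(np.radians(30.7)); line([.4567,.3732,.15],M,.25); st("lift")
d=np.radians(6.7);a=np.array([np.cos(d),np.sin(d),0]);H=np.array([.4638,-.0296,0])
D=tool(d); go(H+a*.05+[0,0,.17],D); st("hover")
cam("wrist","w5")
```

```text
lift t 12.54 tip [0.456  0.3728 0.1485] op 0.0488 F [-1.1  0.1 -1. ]
hover t 14.03 tip [ 0.5135 -0.023   0.1698] op 0.0492 F [-0.2  0.2  0.3]
```

View pics/w5.png

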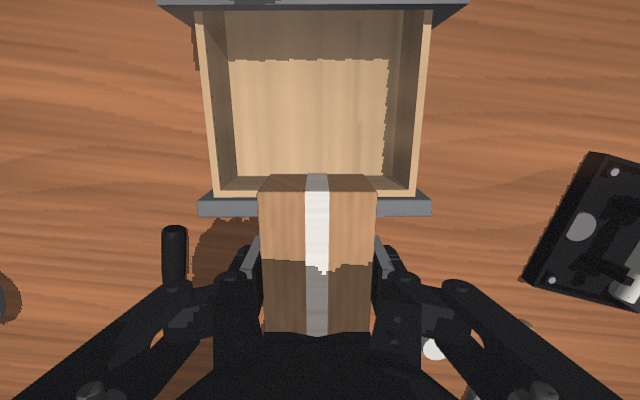

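The wrist view shows the drawer square to the tool. The front panel runs from (197,200) to (431,200), the open inside spans u≈213–415 and v≈60–192, and the cabinet edge is at v≈5.

Run:
```python
from h import *
c=load("w5");d=np.radians(6.7);a=np.array([np.cos(d),np.sin(d),0]);b=np.array([-np.sin(d),np.cos(d),0]);H=np.array([.4638,-.0296,0])
for n,u,v,z in [("fL out",198,216,.088),("fR out",431,215.5,.088),("fL in",198,198.5,.088),("fR in",431,198,.088),("wallL out",213,193,.078),("wallR out",416,193,.078),("wallL back",196,20,.078),("wallR back",431,20,.078),("cabL",165,5,.1),("cabR",465,5,.1)]:
    P=onz(c,u,v,z);print(n,P.round(4),"along",round((P-H)@a,4),"across",round((P-H)@b,4))
```

```text
fL out [0.4911 0.072  0.088 ] along 0.0389 across 0.0978
fR out [ 0.5141 -0.1181  0.088 ] along 0.0397 across -0.0938
fL in [0.5062 0.0721 0.088 ] along 0.054 across 0.096
fR in [ 0.5289 -0.1147  0.088 ] along 0.0547 across -0.0921
wallL out [0.509  0.0635 0.078 ] along 0.0558 across 0.0872
wallR out [ 0.5291 -0.1056  0.078 ] along 0.056 across -0.0831
wallL back [0.6367 0.0778 0.078 ] along 0.1842 across 0.0865
wallR back [ 0.6564 -0.0888  0.078 ] along 0.1844 across -0.0812
cabL [0.6381 0.0887 0.1   ] along 0.1869 across 0.0972
cabR [ 0.6606 -0.1014  0.1   ] along 0.1871 across -0.0943
```

The measurements match the given sizes: front panel 190 mm wide and 15 mm thick, cabinet edge 187 mm ahead, so the opening is about 148 mm. Now I'll place the carton.

```bash
cat >> h.py <<'E'
d=np.radians(6.7);a=np.array([np.cos(d),np.sin(d),0]);b=np.array([-np.sin(d),np.cos(d),0]);H=np.array([.4638,-.0296,0])
def cabp(al,ac,z): return H+a*al+b*ac+np.array([0,0,z])
E
python3 - <<'E'
from h import *
D=tool(d)
line(cabp(.115,.002,.17),D,.2)
line(cabp(.115,.002,.034),D,.12); ctrl.sleep(.15); st("down")
ctrl.open_gripper(); st("open")
line(cabp(.115,.002,.17),D,.25); 
line(cabp(-.02,.002,.20),D,.25);st()
cam("wrist","w6")
E
```

```text
down t 15.99 tip [ 0.578  -0.0142  0.0346] op 0.049 F [-0.4  0.1 -1.1]
open t 16.45 tip [ 0.5778 -0.0142  0.034 ] op 0.0853 F [-0.8  0.4 -0.5]
 t 17.84 tip [ 0.4444 -0.0301  0.1994] op 0.0853 F [ 0.1 -0.5 -0.6]
```

View pics/w6.png

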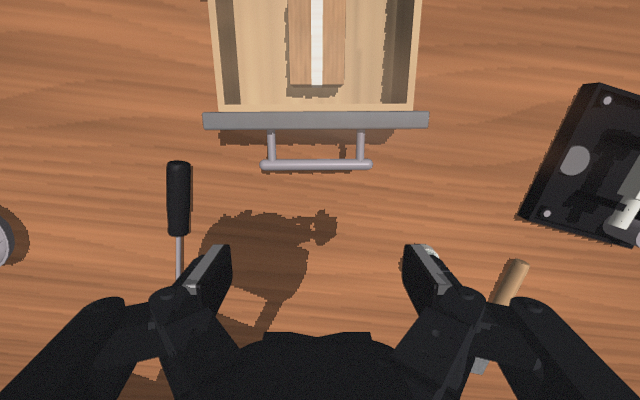

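The carton lies flat inside the drawer, with its near end at (316,85). The bar handle runs from (261,165) to (372,164). Next I'll push the drawer shut with closed fingers, tilted away from the lens.

Run:
```python
from h import *
c=load("w6")
h=[onz(c,*p,.0645) for p in [(261,165),(372,164)]]
print([( round((q-H)@a,4),round((q-H)@b,4)) for q in h])
D=tool(d,np.radians(35))
ctrl.grasp()
go(cabp(-.045,0,.10),D)
line(cabp(-.045,0,.038),D,.12); o=st("front"); f0=o["force"]
line(cabp(.02,0,.038),D,.12); st("contact?")
line(cabp(.125,0,.038),D,.12); st("most")
f0=0; al=.125
while al<.165:
    al+=.003
    line(cabp(al,0,.038),D,.04); o=ctrl.get_obs(); fa=o["force"]@a; print(round(al,4),round(fa,1),round(o["time_s"],2),o["force"].round(1))
    if fa<-15: break
st("end"); cam("wrist","w7"); cam("side","s7"); cam("top","t7")
```

```text
[(np.float64(0.0022), np.float64(0.055)), (np.float64(0.0032), np.float64(-0.0521))]
front t 20.68 tip [ 0.4195 -0.0349  0.0383] op 0.0004 F [-0.3 -0.3 -0.3]
contact? t 21.37 tip [ 0.4833 -0.0271  0.0383] op 0.0002 F [-0.7 -0.4 -0.1]
most t 22.39 tip [ 0.5874 -0.0152  0.0379] op -0.0003 F [ 0.5 -0.4 -1. ]
0.128 -0.5 22.64 [-0.4 -1.2  0.2]
0.131 0.5 22.89 [ 0.5 -0.1 -0.2]
0.134 -0.5 23.14 [-0.5 -0.1 -1. ]
0.137 -9.3 23.39 [-9.2 -1.6 -1.7]
0.14 -18.9 23.64 [-18.5  -4.6  -2.5]
end t 23.64 tip [ 0.5988 -0.0124  0.0354] op -0.0004 F [-18.5  -4.6  -2.5]
```

View pics/w7.png

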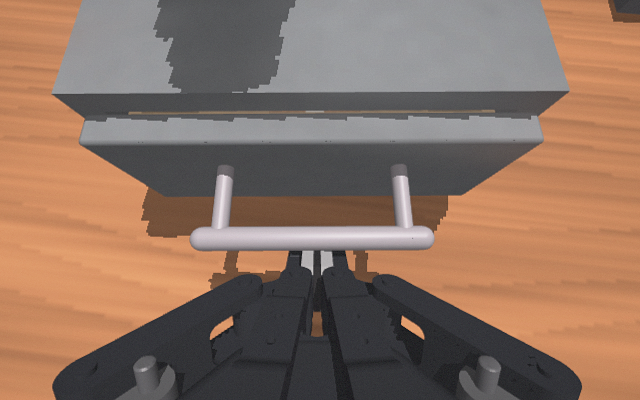

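View pics/s7.png

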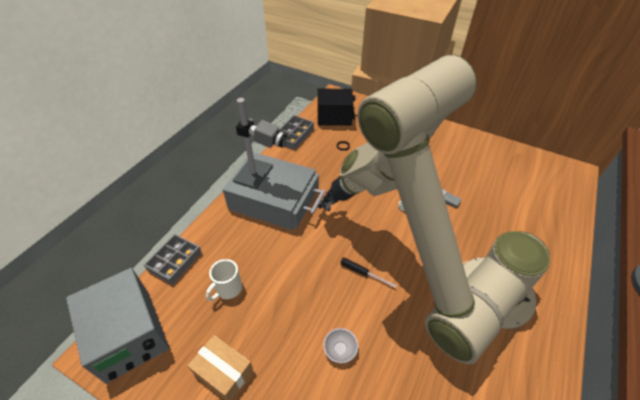

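A thin light strip at v≈112 suggests the drawer may not be fully shut. I'll measure the gap.

Run:
```python
from h import *
c=load("w7")
for n,u,v,z in [("cab L",54,94,.1),("cab R",568,92,.1),("drawer front out L",80,143,.088),("out R",543,143,.088),("in mid",300,118,.088),("handle L",191,238,.0645),("handle R",433,238,.0645)]:
    P=onz(c,u,v,z);print(n,round((P-H)@a,4),round((P-H)@b,4))
cv2.imwrite("pics/w7c.png",cv2.resize(c["im"][80:260,40:580],None,fx=1.48,fy=3,interpolation=cv2.INTER_CUBIC))
```

```text
cab L 0.1865 0.1012
cab R 0.187 -0.0954
drawer front out L 0.1719 0.0969
out R 0.1718 -0.091
in mid 0.1836 0.0075
handle L 0.1372 0.0567
handle R 0.1372 -0.0512
```

View pics/w7c.png

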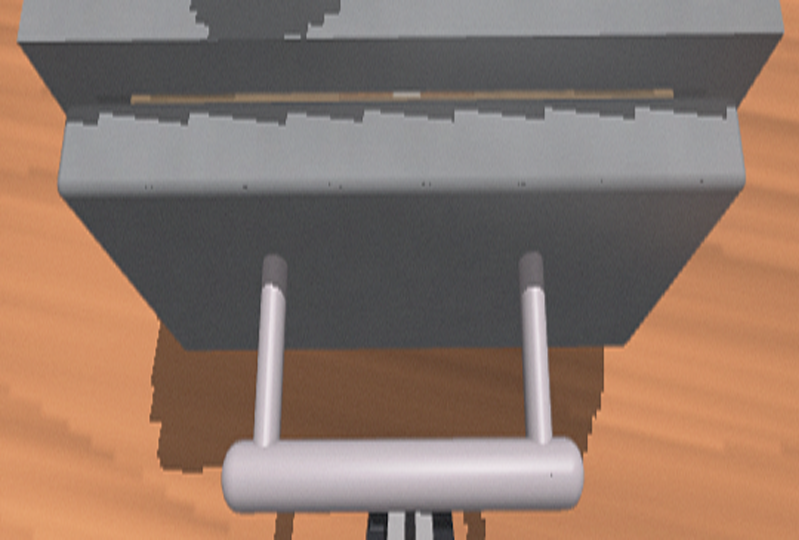

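The panel's back now meets the cabinet's front plane: handle at .137, cabinet front at .187, a 50 mm difference. The task text implies exactly that at opening 0, because the uncovered inside ends 50 mm + opening behind the handle. The force also rose stiffly to 19 N. I'll push a little harder to see whether anything still moves.

Run:
```python
from h import *
D=tool(d,np.radians(35))
for al in (.143,.146):
    line(cabp(al,0,.038),D,.04); o=ctrl.get_obs(); fa=o["force"]@a; print(round(al,4),round(fa,1),round(o["time_s"],2),o["force"].round(1))
    if fa<-32: break
st("end"); c=cam("wrist","w8")
for n,u,v,z in [("cab mid z.1",300,93,.1)]: print(onz(c,u,v,z))
# expected pixel rows of cab front / panel edges for opening 0 and for 5mm
for op in (0,.005):
    print(op,[proj(c,cabp(.1868-.015-op,0,.088)).round(1),proj(c,cabp(.1868-op,0,.088)).round(1),proj(c,cabp(.1868,0,.1)).round(1),proj(c,cabp(.1868,0,.088)).round(1)])
cv2.imwrite("pics/w8c.png",cv2.resize(c["im"][60:260,40:580],None,fx=1.48,fy=3,interpolation=cv2.INTER_CUBIC))
```

```text
0.143 -27.9 24.04 [-27.5  -5.6  -4.2]
0.146 -34.9 24.29 [-34.3  -7.1  -8. ]
end t 24.29 tip [ 0.6007 -0.0106  0.0324] op 0.0001 F [-34.3  -7.1  -8. ]
[6.48458570e-01 1.72774469e-04 1.00000000e-01]
0 [array([321.6, 145. ]), array([321.5, 111.9]), array([321.8,  93.1]), array([321.5, 111.9])]
0.005 [array([321.6, 156.7]), array([321.5, 122.7]), array([321.8,  93.1]), array([321.5, 111.9])]
```

View pics/w8c.png

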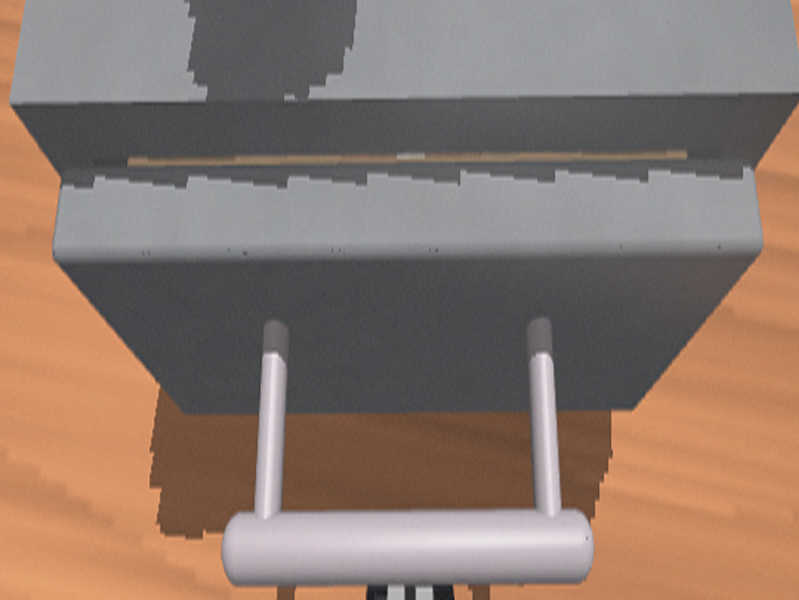

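The panel edge at row 145 is exactly where opening 0 puts it, and it did not move between 19 N and 35 N. The 1 mm slit stayed the same, so the drawer is on its stop and shut. I'll back off and look at the lens from two sides with the wrist camera.

```bash
cat >> h.py <<'E'
TC=np.array([-.1734,.0008,-.0723])
def camview(pos,yaw,p):
    M=tool(yaw,p); return list(np.array(pos)-M@TC),M
E
python3 - <<'E'
from h import *
L=np.array([.713,.002,.286])
D=tool(d,np.radians(35))
line(cabp(.05,0,.045),D,.25); line(cabp(.0,0,.13),D,.25); st()
for i,(cp,p) in enumerate([((.47,-.14,.38),78),((.47,.14,.38),78)]):
    yaw=np.arctan2(L[1]-cp[1],L[0]-cp[0]); pos,M=camview(cp,yaw,np.radians(p))
    q=ctrl.ik(pos,quat(M)); print(i,q if q is None else np.round(q,2), np.round(pos,3))
E
```

```text
t 25.66 tip [ 0.4645 -0.0297  0.1299] op -0.0002 F [ 0.8 -1.1 -0.1]
0 [-0.81  0.36  1.89  1.55  1.26 -0.65] [ 0.603 -0.061  0.273]
1 [ 0.23  0.36  1.89  4.3   0.81 -2.39] [0.605 0.064 0.273]
```

Run:
```python
from h import *
L=np.array([.713,.002,.286])
print(np.round(ctrl.get_obs()["joint_pos"],2))
cp=(.47,-.14,.38);yaw=np.arctan2(L[1]-cp[1],L[0]-cp[0]); pos,M=camview(cp,yaw,np.radians(78))
ctrl.goto(pos,quat(M)); st(); cam("wrist","L0")
for cp,p in [((.45,0.,.42),74),((.47,.06,.40),76),((.46,.0,.30),88),((.50,.10,.42),70)]:
    yaw=np.arctan2(L[1]-cp[1],L[0]-cp[0]); pos,M=camview(cp,yaw,np.radians(p))
    q=ctrl.ik(pos,quat(M)); print(cp,q if q is None else np.round(q,2), np.round(pos,3))
```

```text
[-0.52  0.21  2.11  0.88  0.46  0.2 ]
 t 26.49 tip [ 0.5763 -0.0763  0.2783] op -0.0 F [-0.2 -0.4  0.1]
(0.45, 0.0, 0.42) [-0.38  0.12  2.05  2.21  0.47 -0.8 ] [0.597 0.002 0.303]
(0.47, 0.06, 0.4) [-0.08  0.23  2.    3.51  0.43 -1.87] [0.617 0.026 0.288]
(0.46, 0.0, 0.3) [-0.35  0.53  2.19  2.75  1.14 -1.41] [0.631 0.002 0.222]
(0.5, 0.1, 0.42) [ 0.1   0.25  1.82  4.53  0.51 -2.74] [0.626 0.043 0.293]
```

View pics/L0.png

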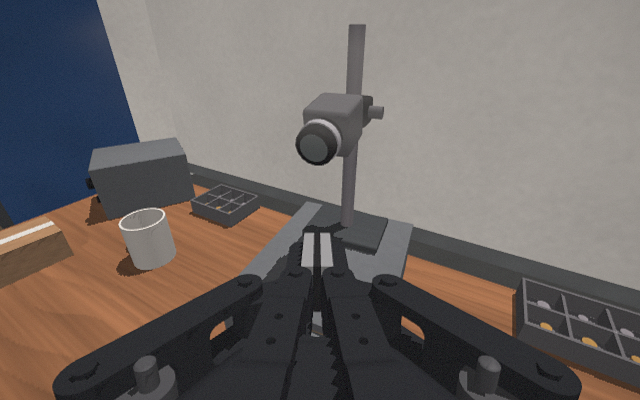

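The view is clear: the lens glass is at about (314,148), the box at (335,120) and the post at (352,150). I'll take a second view from the other side.

Run:
```python
from h import *
L=np.array([.713,.002,.286])
cp=(.47,.06,.40);yaw=np.arctan2(L[1]-cp[1],L[0]-cp[0]); pos,M=camview(cp,yaw,np.radians(76))
ctrl.goto(pos,quat(M)); ctrl.sleep(.1);st(); cam("wrist","L1")
A=load("L0")["im"][80:180,280:400];B=load("L1")["im"]
cv2.imwrite("pics/L0c.png",cv2.resize(A,None,fx=6,fy=6,interpolation=cv2.INTER_CUBIC))
```

```text
t 28.35 tip [0.5872 0.0325 0.2956] op -0.0001 F [ 1.  -0.  -0.5]
```

View pics/L1.png

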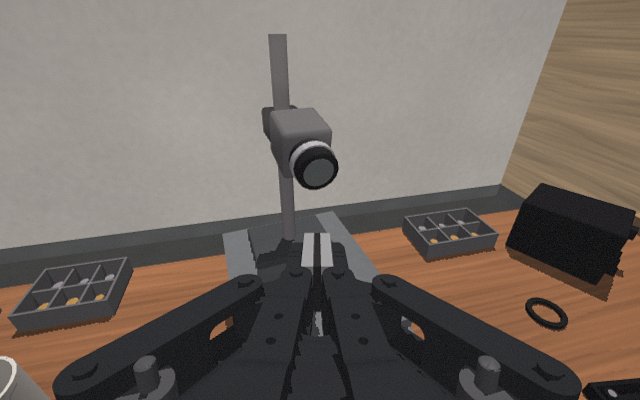

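View pics/L0c.png

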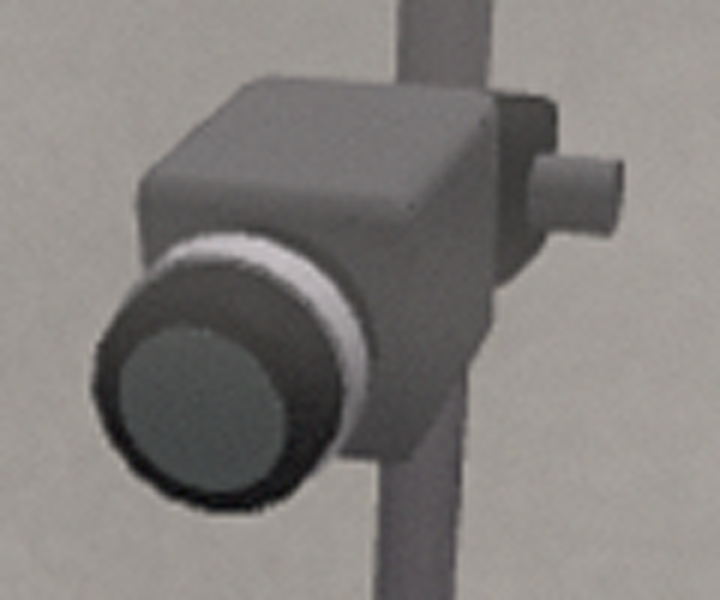

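Run:
```python
from h import *
B=load("L1")["im"][90:200,245:355]
cv2.imwrite("pics/L1c.png",cv2.resize(B,None,fx=5.4,fy=5.4,interpolation=cv2.INTER_CUBIC))
# glass ellipses
for n,(cx,cy) in (("L0",(314,148)),("L1",(319,172))):
    im=cv2.resize(load(n)["im"][cy-35:cy+35,cx-35:cx+35],None,fx=8,fy=8,interpolation=cv2.INTER_CUBIC)
    g=cv2.cvtColor(im,cv2.COLOR_BGR2GRAY); print(n,"centre bgr",im[280,280], "grey",g[280,280])
    dark=cv2.morphologyEx((g<62).astype(np.uint8),cv2.MORPH_OPEN,np.ones((5,5)))
    for nm,m in (("dark",dark),):
        cs,h=cv2.findContours(m,cv2.RETR_CCOMP,cv2.CHAIN_APPROX_NONE)
        for i,k in enumerate(cs):
            if cv2.contourArea(k)>4000:
                e=cv2.fitEllipse(k);print(nm,"hole" if h[0][i][3]>=0 else "outer",cv2.contourArea(k),((e[0][0]+.5)/8-.5+cx-35,(e[0][1]+.5)/8-.5+cy-35),np.array(e[1])/8,e[2])
```

```text
L0 centre bgr [73 74 71] grey 73
dark outer 27180.5 (315.6614112854004, 146.8282470703125) [31.85387802 39.70541382] 104.25597381591797
L1 centre bgr [68 68 65] grey 67
dark outer 92396.5 (315.4214611053467, 167.73429107666016) [40.98358917 44.95495987] 59.30084991455078
dark hole 38741.0 (318.1317710876465, 171.9849739074707) [24.32585144 31.71794128] 56.23893737792969
dark outer 6699.0 (367.3587188720703, 215.60446166992188) [ 93.88207245 200.77510071] 133.54019165039062
```

View pics/L1c.png

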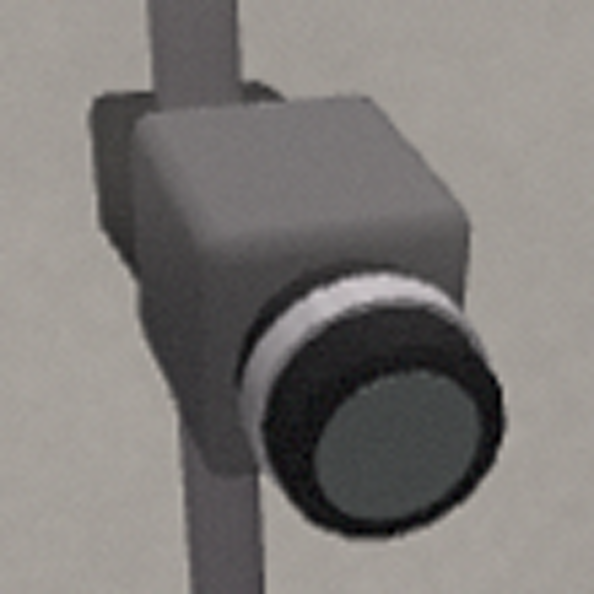

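Run:
```python
from h import *
c0,c1,t,s=load("L0"),load("L1"),load("top0"),load("side0")
def ff(c,x,y,tol):
    im=cv2.medianBlur(cv2.cvtColor(cv2.resize(c["im"],None,fx=4,fy=4,interpolation=cv2.INTER_CUBIC),cv2.COLOR_BGR2GRAY),9)
    m=np.zeros((im.shape[0]+2,im.shape[1]+2),np.uint8)
    cv2.floodFill(im,m,(int(x*4),int(y*4)),0,tol,tol,cv2.FLOODFILL_MASK_ONLY|cv2.FLOODFILL_FIXED_RANGE)
    k=max(cv2.findContours(m[1:-1,1:-1],cv2.RETR_EXTERNAL,cv2.CHAIN_APPROX_NONE)[0],key=cv2.contourArea)
    e=cv2.fitEllipse(k);return np.array([(e[0][0]+.5)/4-.5,(e[0][1]+.5)/4-.5]),np.array(e[1])/4
for tol in (10,14,18): 
    g0,a0=ff(c0,314,148,tol);g1,a1=ff(c1,318.5,172,tol);print(tol,g0,a0,g1,a1)
g0,_=ff(c0,314,148,14);g1,_=ff(c1,318.5,172,14)
L,e=tri(c0,g0,c1,g1);print("lens",L.round(4),"gap",e.round(4)); print("in top/side",proj(t,L).round(1),proj(s,L).round(1))
f0=lambda x,y:(x/6+280-.4,y/6+80-.4); f1=lambda x,y:(x/5.4+245-.4,y/5.4+90-.4)
P={}
for n,A,B in [("FL",(146,185),(205,248)),("FR",(412,212),(468,218)),("BR",(492,98),(370,97)),("BL",(258,80),(140,118))]:
    P[n],e=tri(c0,f0(*A),c1,f1(*B));print(n,P[n].round(4),"gap",e.round(4))
ang=lambda v:(np.degrees(np.arctan2(v[1],v[0])).round(1),np.degrees(np.arctan2(v[2],np.hypot(v[0],v[1]))).round(1),np.linalg.norm(v).round(4))
print("edgeL",ang(P["BL"]-P["FL"]),"edgeR",ang(P["BR"]-P["FR"]),"both",ang((P["BR"]-P["FR"]+P["BL"]-P["FL"])/2),"cross",ang(P["FL"]-P["FR"]),ang(P["BL"]-P["BR"]))
# box front-top middle -> axis: drop 26mm along box normal, compare lens
x=(P["BR"]-P["FR"]+P["BL"]-P["FL"]);x/=np.linalg.norm(x);y=P["FL"]-P["FR"];y[2]=0;y/=np.linalg.norm(y);z=np.cross(x,y)
C=np.mean(list(P.values()),0)-.025*z; v=C-L; print("box centre",C.round(4),"lens->box",ang(v))
```

```text
10 [315.89395142 142.74232483] [34.61260605 39.34068298] [318.13693237 171.98806763] [24.24920082 31.57843208]
14 [315.79229736 143.1138916 ] [36.32050323 40.55461884] [318.13946533 171.99423218] [24.44426537 31.84124374]
18 [316.16412354 144.15419006] [40.00260925 42.61774445] [318.159729   171.99147034] [24.69764328 32.08361435]
lens [0.7081 0.0017 0.2837] gap 0.0051
in top/side [347.6 112.5] [283.1 140.9]
FL [0.7332 0.03   0.3102] gap 0.0001
FR [ 0.7388 -0.0191  0.3101] gap 0.0
BR [ 0.7884 -0.012   0.3205] gap 0.0003
BL [0.7834 0.0355 0.3205] gap 0.0001
edgeL (np.float64(6.2), np.float64(11.6), np.float64(0.0515)) edgeR (np.float64(8.1), np.float64(11.8), np.float64(0.0511)) both (np.float64(7.1), np.float64(11.7), np.float64(0.0513)) cross (np.float64(96.5), np.float64(0.2), np.float64(0.0494)) (np.float64(96.0), np.float64(0.0), np.float64(0.0478))
box centre [0.766  0.0092 0.2909] lens->box (np.float64(7.4), np.float64(7.0), np.float64(0.0588))
```

Run:
```python
from h import *
c0,c1,t,s=load("L0"),load("L1"),load("top0"),load("side0")
im=cv2.resize(c0["im"][125:170,290:345],None,fx=14,fy=13,interpolation=cv2.INTER_CUBIC)
cv2.imwrite("pics/L0g.png",cv2.convertScaleAbs(im,alpha=2.2,beta=-40))
for g0 in [(313.4,147.9),(314,147.5),(313.4,147)]:
    L,e=tri(c0,g0,c1,(318.14,171.99));print("lens",L.round(4),"gap",e.round(4))
th=np.radians(11.7);x=np.array([np.cos(d)*np.cos(th),np.sin(d)*np.cos(th),np.sin(th)])
Bc=np.array([.761,.0086,.3153]); z=np.cross(x,b); C=Bc-.026*z; print("box centre",C.round(4)," lens offset from box axis along/across/up",[((L-C)@q).round(4) for q in (x,b,z)])
```

```text
lens [0.706  0.0022 0.2819] gap 0.0001
lens [0.7067 0.0021 0.2818] gap 0.0004
lens [0.7058 0.0023 0.2824] gap 0.0007
box centre [0.7662 0.0092 0.2898]  lens offset from box axis along/across/up [np.float64(-0.061), np.float64(0.0002), np.float64(0.0051)]
```

View pics/L0g.png

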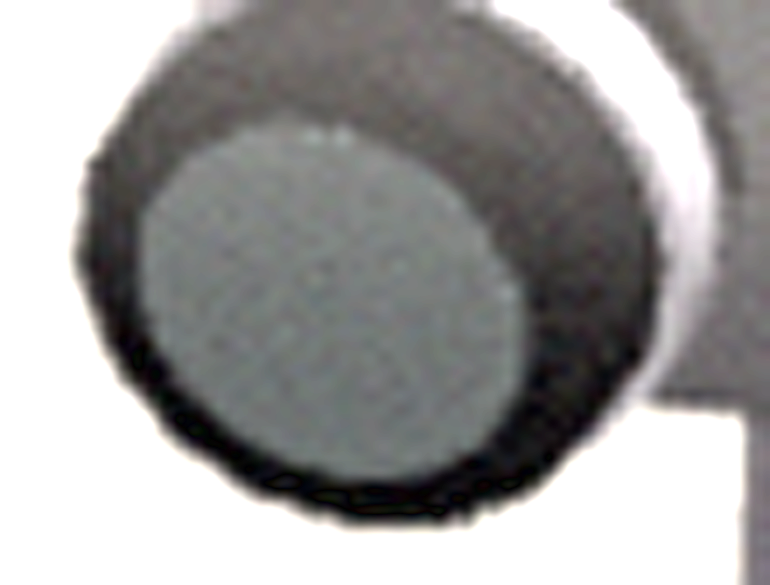

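Run:
```python
from h import *
c0,c1=load("L0"),load("L1")
L=np.array([.7060,.0022,.2820])
f0=lambda x,y:(x/6+280-.4,y/6+80-.4); f1=lambda x,y:(x/5.4+245-.4,y/5.4+90-.4)
def plane(c,uv,P,n):
    p,r=ray(c,*uv);return p+r*((P-p)@n)/(r@n)
# side planes
FR=np.array([.7388,-.0191,.3101]);FL=np.array([.7332,.03,.3102])
for c,f,P,pts in [(c0,f0,FR,[(412,212),(492,98),(408,458),(490,320)]),(c1,f1,FL,[(205,248),(140,118),(207,468),(143,315)])]:
    q=[plane(c,f(*p),P,b) for p in pts]; q=[(round((r-L)@a,4),round(r[2],4)) for r in q]
    an=lambda i,j:np.degrees(np.arctan2(q[j][1]-q[i][1],q[j][0]-q[i][0])).round(1)
    print(q,"top tilt",an(0,1),"bottom tilt",an(2,3),"front edge",an(2,0)-90,"back edge",an(3,1)-90)
# circle spread of the glass rim by tilt
e0=[((x+.5)/14-.5+290,(y+.5)/13-.5+125) for x,y in [(138,250),(165,190),(220,140),(300,118),(400,150),(470,210),(510,270),(527,330),(510,400),(470,450),(385,480),(300,460),(220,400),(170,340)]]
im=cv2.medianBlur(cv2.cvtColor(cv2.resize(c1["im"],None,fx=4,fy=4,interpolation=cv2.INTER_CUBIC),cv2.COLOR_BGR2GRAY),9)
m=np.zeros((im.shape[0]+2,im.shape[1]+2),np.uint8);cv2.floodFill(im,m,(1272,688),0,14,14,cv2.FLOODFILL_MASK_ONLY|cv2.FLOODFILL_FIXED_RANGE)
k=max(cv2.findContours(m[1:-1,1:-1],cv2.RETR_EXTERNAL,cv2.CHAIN_APPROX_NONE)[0],key=cv2.contourArea)[:,0]
e1=[((x+.5)/4-.5,(y+.5)/4-.5) for x,y in cv2.convexHull(k)[:,0]]
for th in (6,8,10,12,14,16,20):
    t=np.radians(th);x=np.array([np.cos(d)*np.cos(t),np.sin(d)*np.cos(t),np.sin(t)]);z=np.cross(x,b);out=[]
    for c,e in ((c0,e0),(c1,e1)):
        q=np.array([[(plane(c,p,L,x)-L)@b,(plane(c,p,L,x)-L)@z] for p in e]).astype(np.float32)
        el=cv2.fitEllipse(q*1e4);out.append((np.round(el[1],0),round(min(el[1])/max(el[1]),3),np.round(np.array(el[0])/10,1)))
    print(th,out)
```

```text
[(np.float64(0.03), np.float64(0.3101)), (np.float64(0.0755), np.float64(0.3212)), (np.float64(0.0347), np.float64(0.2649)), (np.float64(0.0855), np.float64(0.2767))] top tilt 13.7 bottom tilt 13.1 front edge 5.900000000000006 back edge 12.700000000000003
[(np.float64(0.0304), np.float64(0.3101)), (np.float64(0.0787), np.float64(0.321)), (np.float64(0.0403), np.float64(0.2628)), (np.float64(0.093), np.float64(0.2751))] top tilt 12.7 bottom tilt 13.1 front edge 11.799999999999997 back edge 17.299999999999997
6 [(array([284., 301.]), 0.942, array([ 0.2, -0.1])), (array([289., 298.]), 0.971, array([-0.2, -0.5]))]
8 [(array([289., 301.]), 0.958, array([ 0.2, -0.1])), (array([296., 298.]), 0.995, array([-0.2, -0.6]))]
10 [(array([292., 304.]), 0.962, array([ 0.2, -0.2])), (array([296., 305.]), 0.972, array([-0.2, -0.6]))]
12 [(array([293., 309.]), 0.949, array([ 0.2, -0.2])), (array([296., 314.]), 0.942, array([-0.2, -0.7]))]
14 [(array([293., 317.]), 0.927, array([ 0.2, -0.3])), (array([295., 324.]), 0.911, array([-0.2, -0.8]))]
16 [(array([293., 325.]), 0.9, array([ 0.2, -0.3])), (array([295., 335.]), 0.88, array([-0.2, -0.8]))]
20 [(array([291., 346.]), 0.842, array([ 0.2, -0.4])), (array([294., 361.]), 0.814, array([-0.3, -1. ]))]
```

The estimates agree on lens position (.706,.002,.282), heading ≈6.7° (same as the cabinet) and level y. Tilt scatters between 8° and 13°. One side-on view of the camera box will settle it.

Run:
```python
from h import *
tgt=np.array([.735,.005,.285])
def pose(cp,p):
    yaw=np.arctan2(tgt[1]-cp[1],tgt[0]-cp[0]); return camview(cp,yaw,np.radians(p))
pos,M=pose((.47,-.14,.38),78); ctrl.goto(pos,quat(M)); st()
q0=ctrl.get_obs()["joint_pos"];print(np.round(q0,2))
for cp in [(.55,-.27,.34),(.60,-.28,.34),(.65,-.30,.33),(.68,-.30,.33)]:
    pos,M=pose(cp,82); q=ctrl.ik(pos,quat(M)); print(cp,q if q is None else np.round(q,2),np.round(pos,3))
```

```text
t 30.09 tip [ 0.5783 -0.0796  0.2799] op -0.0 F [ 0.1  0.3 -0.5]
[-0.8   0.35  1.9   1.57  1.23 -0.65]
(0.55, -0.27, 0.34) [-0.86  0.69  1.39  1.32  1.73 -0.55] [ 0.64  -0.135  0.244]
(0.6, -0.28, 0.34) [-0.8   0.78  1.18  1.3   1.84 -0.45] [ 0.668 -0.134  0.244]
(0.65, -0.3, 0.33) [-0.76  0.9   0.92  1.29  2.   -0.35] [ 0.693 -0.144  0.234]
(0.68, -0.3, 0.33) [-0.72  0.97  0.77  1.32  2.07 -0.27] [ 0.708 -0.141  0.234]
```

Run:
```python
from h import *
tgt=np.array([.735,.005,.285]);cp=(.65,-.3,.33)
yaw=np.arctan2(tgt[1]-cp[1],tgt[0]-cp[0]); pos,M=camview(cp,yaw,np.radians(82)); ctrl.goto(pos,quat(M)); ctrl.sleep(.1); st(); c=cam("wrist","L2")
p=proj(c,tgt).astype(int);print(p)
A=c["im"][p[1]-55:p[1]+55,p[0]-70:p[0]+70];cv2.imwrite("pics/L2c.png",cv2.resize(A,None,fx=5,fy=5,interpolation=cv2.INTER_CUBIC))
```

```text
t 31.12 tip [ 0.6839 -0.1734  0.24  ] op 0.0002 F [0.1 0.3 0.6]
[317 110]
```

View pics/L2c.png

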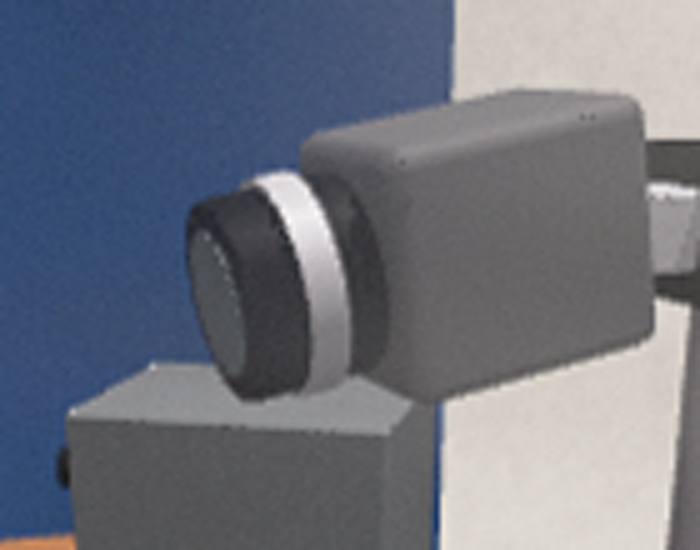

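Run:
```python
from h import *
c=load("L2");L=np.array([.706,.0022,.282]);P=L-.026*b
def pl(uv,P,n):
    p,r=ray(c,*uv);return p+r*((P-p)@n)/(r@n)
f=lambda x,y:(x/5+247-.4,y/5+55-.4)
q=[pl(f(*p),P,b) for p in [(405,160),(638,100),(430,402),(652,340)]]
q=np.array([((r-L)@a,r[2]-L[2]) for r in q]);print(q.round(4))
an=lambda v:np.degrees(np.arctan2(v[1],v[0])).round(1)
print("top",an(q[1]-q[0]),"bottom",an(q[3]-q[2]),"front",an(q[0]-q[2])-90,"back",an(q[1]-q[3])-90,"size",np.linalg.norm(q[1]-q[0]),np.linalg.norm(q[0]-q[2]))
C=q.mean(0);print("lens->box centre",C,an(C))
# glass centre, plane through the axis (across=0)
g=pl(f(219,303),L,b);print("glass centre",g.round(4)); print("lens pred px",(proj(c,L)-[247-.4,55-.4])*5)
# rim chord (glass top/bottom) on vertical axis plane
r=[pl(f(*p),L,b) for p in [(197,232),(241,374)]];v=r[0]-r[1];print("chord",an(np.array([v@a,v[2]]))-90,np.linalg.norm(v))
# barrel top / bottom silhouettes
for A,B in [((215,200),(300,172)),]:
    r=[pl(f(*p),L,b) for p in (A,B)];v=r[1]-r[0];print("barrel top",an(np.array([v@a,v[2]])))
```

```text
[[ 0.0293  0.0288]
 [ 0.08    0.0388]
 [ 0.0358 -0.018 ]
 [ 0.0883 -0.009 ]]
top 11.2 bottom 9.8 front 8.0 back 9.799999999999997 size 0.05176209182450962 0.04721672219334609
lens->box centre [0.05835094 0.01014153] 9.9
glass centre [0.7055 0.0021 0.2821]
lens pred px [221.54758997 303.27958078]
chord 16.200000000000003 0.03031302613746653
barrel top 14.8
```

Side-on results: box edges 9.8–11.2° and the lens-to-box axis 9.9°. The lens is confirmed at (.7057,.0022,.282), and I'll take the tilt as 10.2°. Now on to the piston.

Run:
```python
from h import *
M=tool(np.radians(-8.8)); print(np.round(ctrl.ik(rep([.46,-.365,.17],M),quat(M)),2))
ctrl.goto(rep([.46,-.365,.17],M),quat(M)); ctrl.open_gripper(); st(); c=cam("wrist","p1")
p=proj(c,[.4857,-.369,.05]).astype(int);print(p)
cv2.imwrite("pics/p1c.png",cv2.resize(c["im"][p[1]-75:p[1]+75,p[0]-80:p[0]+80],None,fx=4,fy=4,interpolation=cv2.INTER_CUBIC))
```

```text
[-0.87  0.49  1.29  0.    1.36  0.85]
 t 33.13 tip [ 0.46  -0.365  0.17 ] op 0.0856 F [-0.  -0.7  0.4]
[316 163]
```

View pics/p1.png

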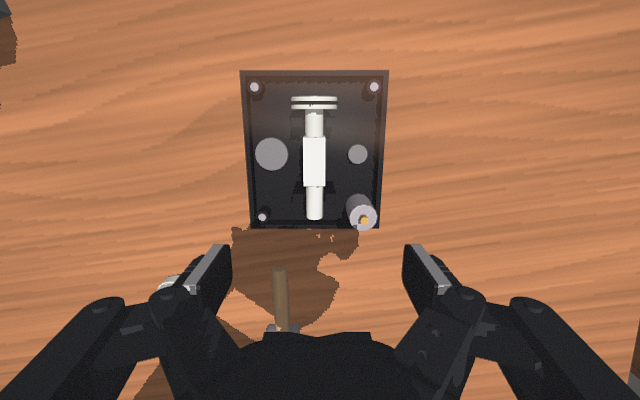

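View pics/p1c.png

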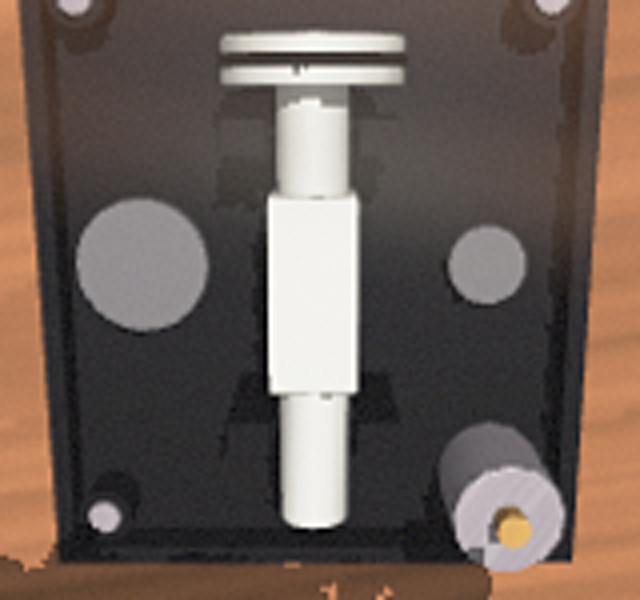

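The piston lies aligned with the tool, with block corners at about (303,137), (325.5,137), (303.5,186) and (325.5,186), flange at the far end and motor at (362,217).

Run:
```python
from h import *
c=load("p1");f=lambda x,y:(x/4+236-.4,y/4+88-.4)
q=[onz(c,*f(*p),.06) for p in [(268,197),(358,195),(358,393),(270,393)]]
print(np.round(q,4),np.mean(q,0).round(4),[np.linalg.norm(q[i]-q[(i+1)%4]).round(4) for i in range(4)])
v=(q[0]+q[1]-q[2]-q[3]);print("yaw",np.degrees(np.arctan2(v[1],v[0])))
r=[onz(c,*f(*p),.05) for p in [(312,33),(312,525)]];print(np.round(r,4),np.linalg.norm(r[0]-r[1]));w=r[0]-r[1];print(np.degrees(np.arctan2(w[1],w[0])))
e=[onz(c,*f(*p),.05) for p in [(220,40),(405,42)]];w=e[0]-e[1];print("flange across",np.degrees(np.arctan2(w[1],w[0]))-90,np.linalg.norm(w))
```

```text
[[ 0.5119 -0.3612  0.06  ]
 [ 0.5093 -0.3803  0.06  ]
 [ 0.4661 -0.374   0.06  ]
 [ 0.4691 -0.3545  0.06  ]] [ 0.4891 -0.3675  0.06  ] [np.float64(0.0193), np.float64(0.0437), np.float64(0.0198), np.float64(0.0433)]
yaw -8.656026087740909
[[ 0.5437 -0.3757  0.05  ]
 [ 0.4326 -0.3581  0.05  ]] 0.11246240416121664
-8.968630904590851
flange across -9.386599038844011 0.039667579273631064
```

Block size (19.5 × 43.5 mm) and overall length (112 mm) agree with the given sizes. I'll grip at (.4885,-.3677).

Run:
```python
from h import *
M=tool(np.radians(-8.8)); P=np.array([.4885,-.3677,0])
line(P+[0,0,.12],M,.25)
line(P+[0,0,.029],M,.12); ctrl.sleep(.1); st("down")
ctrl.grasp(); st("grasp")
line(P+[0,0,.18],M,.15); st("up"); c=cam("wrist","p2")
```

```text
down t 34.58 tip [ 0.4888 -0.3681  0.03  ] op 0.0851 F [0.1 0.3 0.4]
grasp t 35.18 tip [ 0.4886 -0.3678  0.0292] op 0.0192 F [0.  1.3 1.3]
up t 36.34 tip [ 0.4882 -0.3674  0.179 ] op 0.0187 F [ 0.2  0.  -0.8]
```

View pics/p2.png

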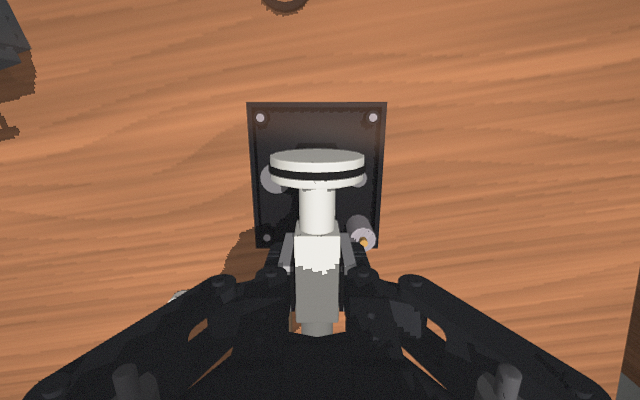

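The piston hangs level in the jaws, with the flange at (317,167) ahead of the fingers. I'll check its pose in the tool before moving.

Run:
```python
from h import *
c=load("p2");yaw=np.radians(-8.8);M=tool(yaw);tip=np.array([.4882,-.3674,.179]);f=-M[:,2]
cv2.imwrite("pics/p2c.png",cv2.resize(c["im"][140:250,255:380],None,fx=6,fy=5.4,interpolation=cv2.INTER_CUBIC))
# predicted pixels if centre is at tip+.0208 up, 0 forward
C=tip+[0,0,.0208]
s=M[:,1]
for n,P in [("face top",C+.055*f+[0,0,.02]),("face L",C+.055*f-.02*s),("face R",C+.055*f+.02*s),("back L",C+.045*f-.02*s),("back R",C+.045*f+.02*s),("back top",C+.045*f+[0,0,.02]),("blk FL top",C+.022*f-.01*s+[0,0,.01]),("blk FR top",C+.022*f+.01*s+[0,0,.01]),("blk BL",C-.022*f-.01*s+[0,0,.01])]: print(n,proj(c,P).round(1))
```

```text
face top [315.2 162.8]
face L [267.7 154.3]
face R [363.4 154.4]
back L [268.8 177.7]
back R [362.3 177.7]
back top [315.3 190.2]
blk FL top [291.5 236.9]
blk FR top [339.5 236.9]
blk BL [293.9 324.6]
```

View pics/p2c.png

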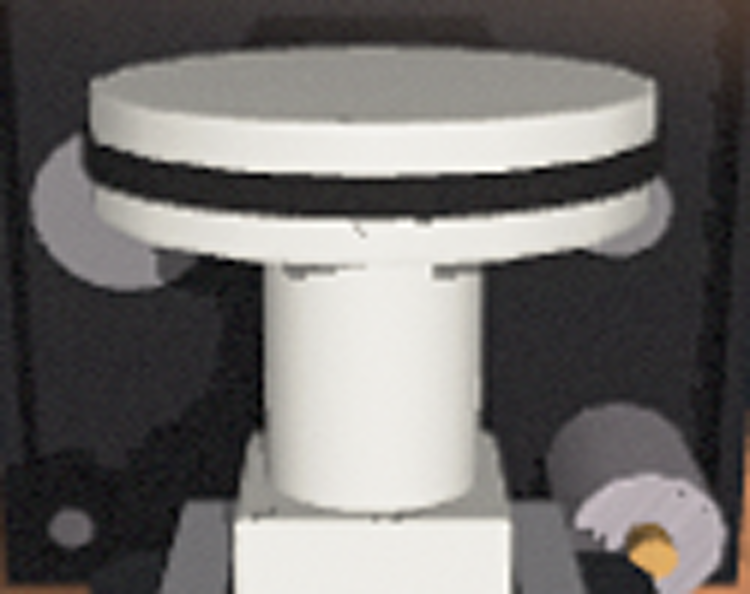

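Predicted and seen pixels agree within about 2 px (face left/right at (270,156)/(364,156), block front row 236). The piston is level and centred in the grip, so I'll bring it to the focus via a point 60 mm short of it.

```bash
cat >> h.py <<'E'
LENS=np.array([.7057,.0022,.282]);TH=np.radians(10.2)
XL=np.array([np.cos(d)*np.cos(TH),np.sin(d)*np.cos(TH),np.sin(TH)])
def holdtip(back=0.): 
    M=tool(d,TH); return LENS-(.175+back)*XL+.0208*M[:,0],M
E
python3 - <<'E'
from h import *
t,M=holdtip(.06); print(t.round(3),(-M[:,2]).round(3),XL.round(3),np.round(ctrl.ik(rep(t,M),quat(M)),2))
go(t,M); st()
t,M=holdtip(); line(t,M,.08); ctrl.sleep(.3); st("hold"); print(t)
cam("wrist","f_w");cam("side","f_s");cam("top","f_t")
for n,(x0,y0,x1,y1) in {"f_s":(220,80,380,200),"f_t":(290,40,420,200)}.items():
    im=load(n)["im"][y0:y1,x0:x1];cv2.imwrite(f"pics/{n}c.png",cv2.resize(im,None,fx=4 if n=="f_s" else 3.7,fy=4 if n=="f_s" else 3.7,interpolation=cv2.INTER_CUBIC))
E
```

```text
[ 0.48  -0.024  0.22 ] [0.977 0.115 0.177] [0.977 0.115 0.177] [-0.34  0.19  1.62  0.09  1.17  1.09]
 t 37.69 tip [ 0.4802 -0.0253  0.2198] op 0.0193 F [ 0.2 -0.7 -1.2]
hold t 38.89 tip [ 0.5382 -0.0175  0.2307] op 0.0192 F [ 0.2  0.9 -1.3]
[ 0.53830022 -0.01746495  0.2305389 ]
```

View pics/f_w.png

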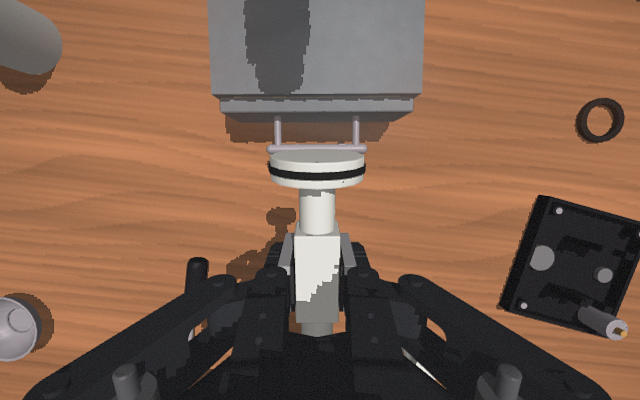

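View pics/f_sc.png

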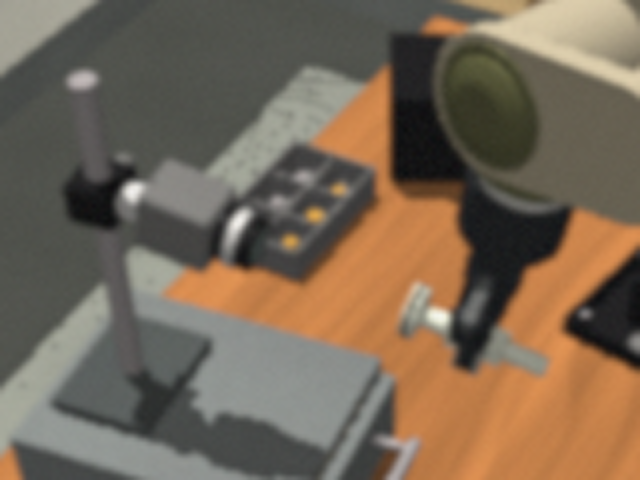

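View pics/f_tc.png

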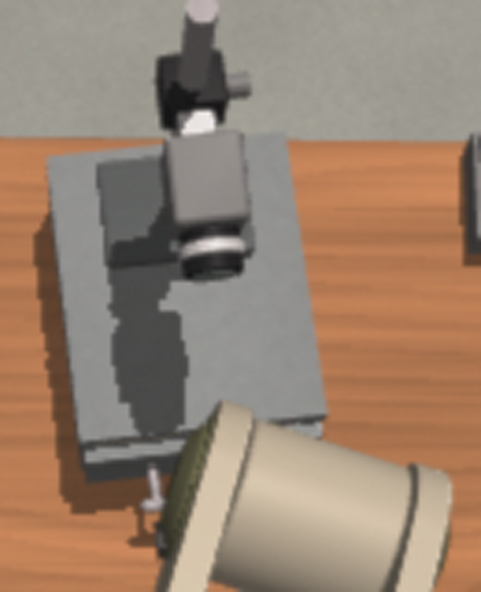

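The side view shows the piston with its flange at about (323,157), tilted up towards the lens at (281,140). The wrist view shows the drawer shut. I'll check both numerically.

Run:
```python
from h import *
s=load("f_s");w=load("f_w");M=tool(d,TH)
F=LENS-.12*XL
g=lambda P:((proj(s,P)-[220-.4,80-.4])*4).round(0)
print("side crop: lens",g(LENS),"face",g(F),"flange back",g(F-.01*XL),"tail",g(F-.11*XL), "face top/bottom",g(F+.02*np.cross(XL,b)),g(F-.02*np.cross(XL,b)))
im=cv2.imread("pics/f_sc.png")
for P,col in ((LENS,(0,0,255)),(F,(255,0,0)),(F-.11*XL,(0,255,0)),(F-.01*XL,(255,0,255))): cv2.circle(im,tuple(int(v) for v in g(P)),3,col,-1)
for r in (F,):
    pts=[g(F+.02*(np.cos(t)*b+np.sin(t)*np.cross(XL,b))) for t in np.linspace(0,6.28,40)]
    cv2.polylines(im,[np.int32(pts)],True,(0,255,255),1)
cv2.imwrite("pics/f_sc2.png",im)
for n,u,v,z in [("cab L",209,95,.1),("cab R",424,95,.1),("panel out L",220,111.5,.088),("panel out R",414,111.5,.088),("handle L",267,149,.0645)]:
    P=onz(w,u,v,z);print(n,round((P-H)@a,4),round((P-H)@b,4))
o=st();print(np.abs(o["qvel"]).max().round(3))
```

```text
side crop: lens [256. 248.] face [405. 311.] flange back [418. 316.] tail [544. 370.] face top/bottom [410. 292.] [400. 330.]
cab L 0.1863 0.1047
cab R 0.1862 -0.0989
panel out L 0.1731 0.0988
panel out R 0.1731 -0.0939
handle L 0.1375 0.0568
 t 39.04 tip [ 0.5382 -0.0175  0.2306] op 0.0194 F [ 0.   0.2 -1.6]
0.001
```

View pics/f_sc2.png

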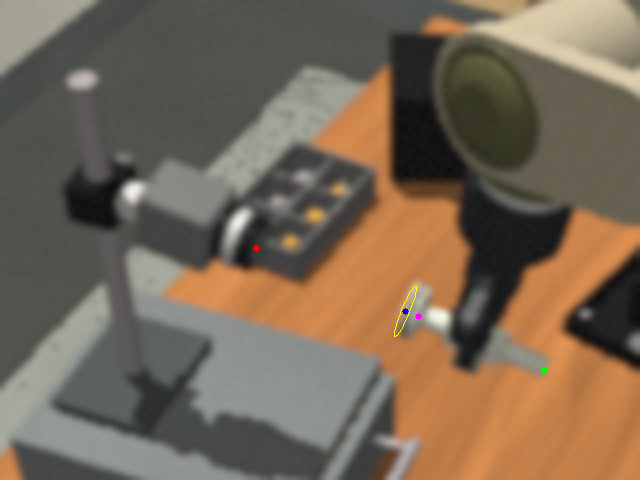

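Run:
```python
from h import *
s=load("f_s");f=6
im=cv2.resize(s["im"][110:185,265:365],None,fx=7,fy=7,interpolation=cv2.INTER_CUBIC)
g=lambda P:tuple(int(v) for v in ((proj(s,P)-[265-.43,110-.43])*7))
zl=np.cross(XL,b);F=LENS-.12*XL
for C,r in ((LENS,.0225),(LENS,.015),(F,.02)):
    cv2.polylines(im,[np.int32([g(C+r*(np.cos(t)*b+np.sin(t)*zl)) for t in np.linspace(0,6.28,40)])],True,(0,255,255),1)
cv2.imwrite("pics/f_sz.png",im)
```

```text
(no output)
```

View pics/f_sz.png

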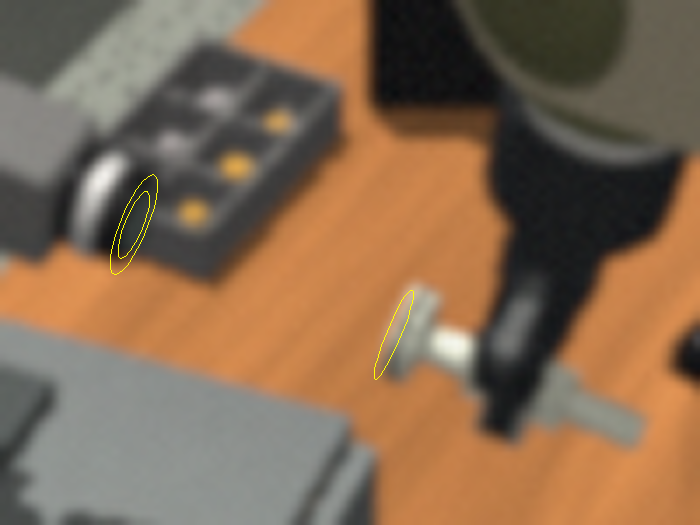

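The side view agrees with the plan to within about 1 px (≈3 mm), and the drawer reads shut (handle .1375). One last glance at the whole bench before I hand in.

View pics/f_s.png

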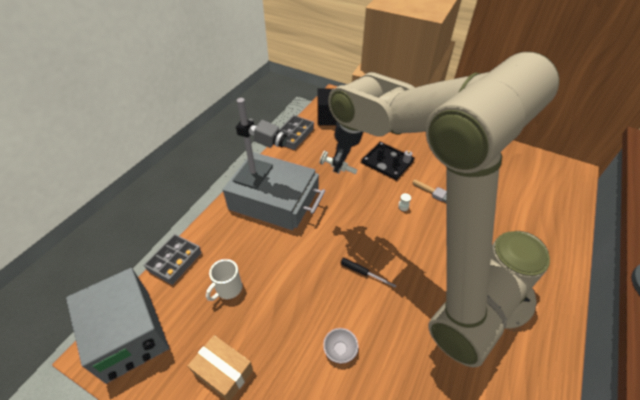

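View pics/f_t.png

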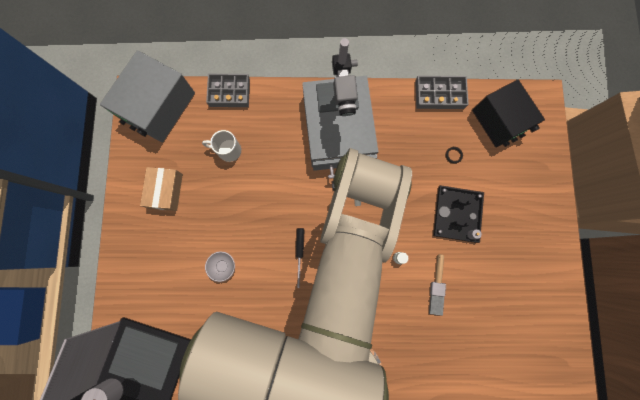

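The mug (224,147), big carton (158,188), dish (220,267), screwdriver (300,245), jar (400,258), gasket (454,155) and brush are all where they started. The drawer is shut and the piston is held in front of the lens.

Run:
```python
from h import *
st("before"); ctrl.job_done(); st("after")
```

```text
before t 39.04 tip [ 0.5382 -0.0175  0.2306] op 0.0194 F [ 0.   0.2 -1.6]
the job is handed in; nothing more can be done
the job is handed in; nothing more can be done
```

The carton is in the shut drawer, and the piston is held still in front of the inspection camera, flange towards the lens. I handed the job in at 39 s with the arm still, a steady grip (19 mm) and no sign of unwanted contact force.

- **Carton:** the first two grasps closed just above it. A gentle touch on its top showed that the real fingertips end about 31.5 mm short of the reported tool point. With that corrected, the grasp and the placing in the drawer worked.
- **Drawer:** I pushed on its handle until the force rose stiffly to 35 N with no more movement. The last picture again puts the handle 49 to 50 mm in front of the cabinet front, which matches fully shut. A slit about 1 mm wide stays visible above the front panel.
- **Lens:** three wrist views put it at (0.706, 0.002, 0.282), within about 1 mm of each other. The heading is 6.7°, the same as the cabinet.
- **Tilt (least certain):** I used 10.2°. The separate estimates disagreed, mostly between 8° and 13°. The side-on view gave 8° to 11° from the box edges and 9.9° from the lens-to-box line. Two rougher readings off the barrel and glass in that view came out at 15° to 16°, and I left them out.
- **Piston:** in the grip its pixels matched the expected pose within about 2 px. In the last side picture the flange face appears about 1 px (roughly 3 mm) farther from the lens than planned. That is about the calibration error, so I did not correct it.
- **Other things:** the last side and top pictures show all the bystanders where they started.

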